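# Stage a stapler and a stamp on the photo turntable

### The job

The inventory photo turntable is already turned to the right angle for the camera and runs freely: take the stapler and the rubber stamp off the rail carrier and set them down gently and upright on the turntable, the stapler inside and along the long rectangular outline and the stamp inside the round outline, without turning the turntable. Once the carrier is empty, push it along its rail away from the robot to the next stop, so that it clicks in there and not beyond. Leave the other things on the desk where they are.

Things in the scene. Friction and masses are not known exactly. Their poses are not given: they have to be found in the camera images.
- turntable: foot of the photo turntable, a black disc 150 mm across fixed to the desk; origin at desk height on the turning axis. It carries the free-turning white disc, 300 mm across, 12 mm thick, whose top is 28 mm above the desk. Three outlines are printed on the disc in dark lines: a long rectangle, a circle and a small square (the square stays empty)
- disc (a joint): turning angle of the white disc about the vertical, rad, anticlockwise from above positive; it has no stop and an almost frictionless bearing (about 0.006 N m), so a sideways push of 0.1 N on what stands on it turns it and it coasts on. It starts at any angle
- mark_long (a point): centre of the long rectangular outline, on the top face of the disc, 95 mm from the turning axis; its x axis is the long direction of the outline and points radially outwards, z up. The outline measures 98 x 46 mm inside its lines
- mark_round (a point): centre of the circular outline (60 mm across inside its line), on the top face of the disc, 95 mm from the turning axis, 126 degrees anticlockwise (from above) from the long outline about the turning axis
- disc_rim (a point): point on top of the disc 145 mm from the axis, straight outwards of the long outline; it shows how far the disc has turned
- stapler: small desk stapler, black base, steel middle and grey top arm, 90 mm long (x axis, the steel hinge block at -x), 30 mm wide (y), 38 mm tall on average (40 mm at its hinge end), about 0.16 kg; origin under its centre. It stands on the carrier, roughly across the rail. It is gripped across its 30 mm width; either way round is fine on the outline
- stamp: round rubber stamp of dark wood, standing: foot 40 mm across and 14 mm tall, slim stem, and a cylindrical grip 26 mm across from 46 to 74 mm above its underside, 78 mm tall in all, about 0.09 kg; origin under its centre, z up. It stands on the carrier, in front of or behind the stapler
- rail: straight rail fixed to the desk, 464 mm long with its end caps; its x axis points along the rail, away from the robot, z up; origin at desk height under the middle of the carrier when that is at its first stop. Stops at 0, 100 and 200 mm along x
- carrier (a joint): travel of the plywood carrier along the rail, m: 0 at its first stop (where it starts), 0.100 at the next stop, 0.200 at the last one. A sprung ball catches it within about 5 mm of each stop and draws it to within about 1.5 mm of it; it takes about 4 to 12 N to leave or enter a stop and about 1 N in between. The carrier board is 200 mm long (along the rail) by 120 mm wide with a 6 mm lip on both sides and on the far end; its top is 35 mm above the desk
- carrier_tab (a point): top of the upright wooden tab at the robot-side end of the carrier (90 mm from the carrier's middle): 14 mm thick along the rail, 40 mm wide, rising 45 mm above the board, its top 80 mm above the desk; the carrier can be pushed or pulled along by it. Its x axis points along the rail, away from the robot
- carrier_deck (a point): middle of the top face of the carrier board; x along the rail, away from the robot
- mug: white ceramic cup, 76 mm across, 90 mm tall; origin under its centre. Not part of the job: leave it
- tape_roll: roll of cardboard-brown tape lying flat, 68 mm across, 24 mm tall; origin under its centre. Not part of the job: leave it
- calculator: grey pocket calculator lying flat, 105 x 66 x 15 mm; origin under its centre. Not part of the job: leave it
- punch: two-hole paper punch, 100 x 90 x 60 mm; origin under its centre. Not part of the job: leave it
- glue_stick: white glue stick standing up, 28 mm across, 85 mm tall; origin under its centre. Not part of the job: leave it
- card_box: small cardboard box, 100 x 70 x 50 mm; origin under its centre. Not part of the job: leave it
- marker: black marker pen lying down, about 120 x 19 x 13 mm; origin under the middle of its black barrel. Not part of the job: leave it
Mind the look-alikes: they are no part of the job. What is shaped like the stapler but orange or purple is not meant.

How it is judged:
By the outcome, as a careful person would: the job done as asked, in the order asked, and still so for the second after the job is handed in, with the robot touching nothing.
It also fails if it takes over 72 s, if anything falls off the work surface, if the arm or the gripper's body presses on something with over 40 N, if the wrist force passes 120 N, or if a joint passes its speed limit or range.

### The arm

A 6-joint arm with a two-finger parallel gripper is mounted at the origin on the work surface. World frame = base frame: x ahead of the robot, y to its left, z up, the work surface at z = 0. Lengths are in m, angles in degrees, forces in N, time in s.
With the tool pointing down it reaches from about 0.4 to 0.825 m from the base axis. Payload 7 kg.
Tool frame: the origin (TCP) lies where the fingers leave the gripper's body, on its centre line; the fingertips stand 66 mm ahead of it and the grasp point (between the pads) lies 47 mm ahead of it; z points along the fingers, y is the direction in which the jaws open and shut (so a half turn about z gives the same grasp; the last joint's range is limited). The gripper opens to 88 mm and grips with 3 to 60 N. Pads are 19 mm wide; open, the fingers measure 130 mm over their backs; the gripper's body (78 mm by 193 mm) begins 47 mm behind the grasp point.
Start: joints at [-49.097, 20.546, 0.682, 0, -70.136, -16.507], TCP at [0.279, -0.615, 0.292] pointing down, gripper open.
Joint ranges: [-176.03, 176.03], [-82.01, 121.73], [-58.28, 71.71], [-173.87, 95.51], [-174.79, -0.11], [-173.66, 173.66]. Speed limits (degrees/s): [136.94, 136.94, 172.46, 180, 180, 180].

### API

Orientations are given as [roll, pitch, yaw] about the fixed x, y, z axes, in that order (R = Rz(yaw) Ry(pitch) Rx(roll)).
In Python, from plant import get_obs, snapshot, close_job gives the robot as it stands.
- The arm moves only by the tool play_rows, never from a script. Its argument "series" is a list of rows, each a list of 5 numbers: the opening in per cent of the stroke, from 0 (shut) to 100 (fully open), then the shift along the tool's x, y, z in m, then the turn about the tool's z in degrees. In form: [[jaw, dx, dy, dz, spin], ...]. A call has 1 to 10 rows; each row is the pose to reach, as a shift and turn from the pose commanded when the call began, along the tool's axes at that moment; what a row does not reach only later rows make up. A row lasts 1/10 s, in which the tool goes at most 50 mm and 8.59 degrees, less where a joint would pass 70% of its speed; a pose out of reach is approached as far as the arm can. A call with a gripper value outside its range is refused whole. The fingers move at their own pace and stop on an object; the grip force is fixed at half the most. Time passes only in rows, so rows that repeat a pose let the fingers close. It gives the time, the measured TCP pose, the force and the opening at its end, in the units of the state.
- get_obs(): the state, without advancing time (a new reading comes with each control period).
- snapshot(name): name is "side" or "top" or "wrist"; returns a dict with "frame" (384x512x3 uint8, red, green, blue), "z_map" (384x512 float32, m along the optical axis (not along the pixel's ray), 0 where there is no reading), "mtx" (3x3 intrinsics, pixels), "camera_from_world" (4x4, takes a point from world to camera coordinates); the wrist camera has in their place "tool_from_camera" (4x4, takes a point from camera to tool coordinates, whose origin is the TCP and whose axes are the flange's). Camera axes: x right, y up, looking along -z (the intrinsics and any distortion apply to the point x, -y, -z); pixel columns grow to the right and rows downward; lengths in m; the calibration is good to about 2 mm. A picture is of the moment at which its call begins: read the wrist's pose just before it.
- close_job(): hands the job in, once; it reports no verdict.
The state is a dict: "clock": time; "joint_pos": joint angles; "qvel": joint speeds; "tau": joint torques, N m; "tool_pos": TCP position; "orientation": TCP orientation; "force": force on the tool from outside, world axes, zero at the start; "moment": the same for the moment, N m; "opening": finger opening in m.
Only numpy, scipy, OpenCV 4.12 (cv2) and the standard library are available. Lean on these libraries where they do the work, as an engineer would, in place of code of your own. Each camera call takes 0.05 s, during which the arm holds its last target.

## Working session

There is one attempt and no reset: what is moved stays moved. The work goes in short steps, Python scripts to look and compute and a tool call to move; the robot and the scene stay as the last step left them, time stands still between calls to the robot, and variables do not carry over. Pictures are saved under pics/ and viewed, and the job is handed in when it is done.

Besides the shell and the picture viewer there is one more tool, called after "Request:" as name([rows], argument=value, ...), one row to a line, values as JSON. play_rows: Moves the arm, as the interface text tells. Its arguments: {"type":"object","properties":{"series":{"type":"array"}},"required":["series"]}

```bash
mkdir -p pics; ls
python3 - <<'E'
from plant import get_obs, snapshot
import cv2, numpy as np, pickle
o=get_obs(); print(o)
d={}
for n in ["side","top","wrist"]:
    s=snapshot(n); d[n]=s
    cv2.imwrite(f"pics/{n}0.png",cv2.cvtColor(s["frame"],cv2.COLOR_RGB2BGR))
    print(n,s["mtx"],s.get("camera_from_world",s.get("tool_from_camera")),[k for k in s])
pickle.dump(d,open("s0.pkl","wb"))
E
```

```text
pics
{'clock': 0.0, 'joint_pos': array([-4.90951496e+01,  2.05899562e+01,  6.36913438e-01, -2.05682112e-02,
       -7.01357866e+01, -1.65075851e+01]), 'qvel': array([-0.00946304, -0.0831723 , -0.10561371,  0.0294066 , -0.06156532,
        0.01317525]), 'tau': array([-1.62655720e-03, -5.82706690e+01,  2.93062806e+01,  6.99741706e+00,
        6.79110046e-03, -1.65055826e-04]), 'tool_pos': array([ 0.27866678, -0.61439731,  0.29126173]), 'orientation': array([ 1.79909337e+02, -6.70383004e-03, -1.55609733e+02]), 'force': array([-0.01609653, -0.37160908,  0.31167899]), 'moment': array([ 0.01416976, -0.04649253, -0.01861428]), 'opening': 0.08737244153847971}
side [[354.83271454   0.         254.76955754]
 [  0.         354.83271454 188.75079537]
 [  0.           0.           1.        ]] [[-0.93878835 -0.34447902  0.00326169  0.49327002]
 [ 0.20180233 -0.5422372   0.81563144 -0.16511031]
 [-0.27919931  0.76636351  0.57856263 -0.96804576]
 [ 0.          0.          0.          1.        ]] ['frame', 'z_map', 'mtx', 'camera_from_world']
top [[480.77286695   0.         256.76736679]
 [  0.         480.77286695 186.83326551]
 [  0.           0.           1.        ]] [[-2.44840586e-02 -9.99699600e-01  1.11397235e-03  3.05853239e-03]
 [ 9.90342428e-01 -2.41027498e-02  1.36531803e-01 -5.26925054e-01]
 [-1.36463940e-01  4.44606675e-03  9.90635062e-01 -1.62025881e+00]
 [ 0.00000000e+00  0.00000000e+00  0.00000000e+00  1.00000000e+00]] ['frame', 'z_map', 'mtx', 'camera_from_world']
wrist [[305.49063969   0.         258.41553817]
 [  0.         305.49063969 190.59696889]
 [  0.           0.           1.        ]] [[ 1.12416003e-03  9.65016109e-01  2.62188189e-01  6.99535697e-02]
 [ 9.99999172e-01 -1.24884934e-03  3.08940799e-04 -4.97258752e-04]
 [ 6.25566394e-04  2.62187624e-01 -9.65016714e-01 -9.18822762e-02]
 [ 0.00000000e+00  0.00000000e+00  0.00000000e+00  1.00000000e+00]] ['frame', 'z_map', 'mtx', 'tool_from_camera']
```

View pics/top0.png

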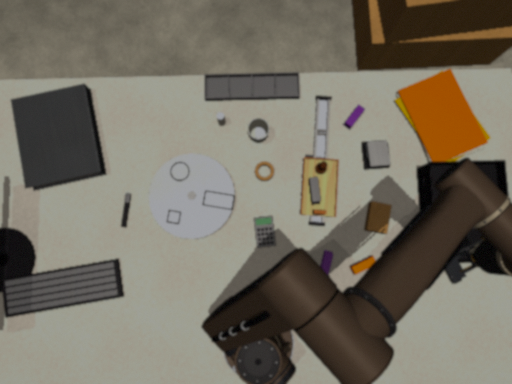

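View pics/side0.png

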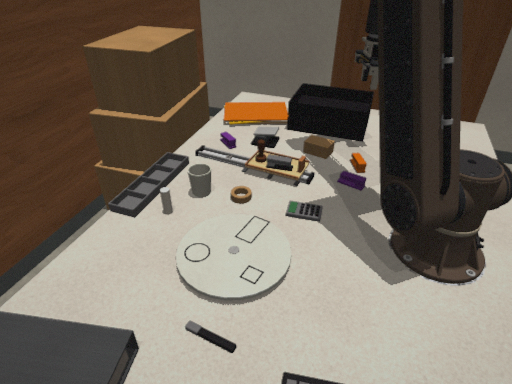

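View pics/wrist0.png

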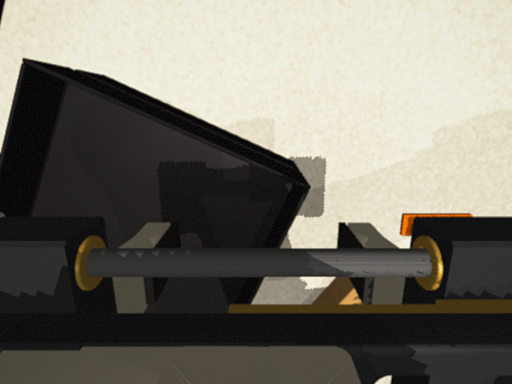

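```bash
cat > h.py <<'E'
import numpy as np, cv2, pickle
from plant import get_obs, snapshot
from scipy.spatial.transform import Rotation as Ro
def cw(s,obs=None):
    if "camera_from_world" in s: return np.linalg.inv(s["camera_from_world"])
    T=np.eye(4);T[:3,:3]=Ro.from_euler("xyz",obs["orientation"],degrees=True).as_matrix();T[:3,3]=obs["tool_pos"]
    return T@s["tool_from_camera"]
def plane(s,uv,z,obs=None):
    T=cw(s,obs);K=s["mtx"];uv=np.atleast_2d(np.asarray(uv,float))
    d=np.c_[(uv[:,0]-K[0,2])/K[0,0],-(uv[:,1]-K[1,2])/K[1,1],-np.ones(len(uv))]@T[:3,:3].T
    t=(z-T[2,3])/d[:,2]
    return T[:3,3]+d*t[:,None]
def cloud(s,obs=None):
    T=cw(s,obs);K=s["mtx"];z=s["z_map"];v,u=np.indices(z.shape)
    P=np.stack([(u-K[0,2])/K[0,0]*z,-(v-K[1,2])/K[1,1]*z,-z],-1)
    return P@T[:3,:3].T+T[:3,3]
def proj(s,P,obs=None):
    T=np.linalg.inv(cw(s,obs));K=s["mtx"];p=np.atleast_2d(P)@T[:3,:3].T+T[:3,3]
    return np.c_[K[0,0]*p[:,0]/-p[:,2]+K[0,2],-K[1,1]*p[:,1]/-p[:,2]+K[1,2]]
def crop(s,fn,x0,y0,x1,y1,f):
    c=cv2.cvtColor(s["frame"],cv2.COLOR_RGB2BGR)[y0:y1,x0:x1]
    cv2.imwrite(fn,cv2.resize(c,None,fx=f,fy=f,interpolation=cv2.INTER_CUBIC))
E
python3 - <<'E'
from h import *
d=pickle.load(open("s0.pkl","rb"))
s=d["top"]; crop(s,"pics/tc1.png",290,80,350,235,3); crop(s,"pics/tc2.png",140,145,245,245,5)
crop(d["side"],"pics/sc1.png",180,120,330,200,5)
print(plane(s,[[192,196],[316,215],[322,98],[315,190],[321,167]],0.03))
C=cloud(s)
for p in [(192,196),(315,190),(321,167),(310,210),(317,211),(322,150)]: print(p,C[p[1],p[0]])
E
```

```text
[[ 0.5012212   0.21424012  0.03      ]
 [ 0.4252211  -0.21060614  0.03      ]
 [ 0.84021758 -0.24907134  0.03      ]
 [ 0.51174967 -0.21072409  0.03      ]
 [ 0.59187278 -0.23490127  0.03      ]]
(192, 196) [0.50168406 0.21474053 0.02619624]
(315, 190) [ 0.50620026 -0.20524467  0.07332879]
(321, 167) [ 0.57746572 -0.22339505  0.11152297]
(310, 210) [ 0.44275627 -0.19049594  0.03183119]
(317, 211) [ 0.43444468 -0.20778477  0.08297254]
(322, 150) [ 0.65653234 -0.24400187  0.00909223]
```

View pics/tc1.png

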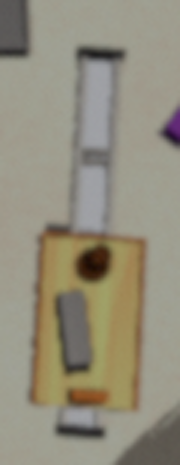

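View pics/tc2.png

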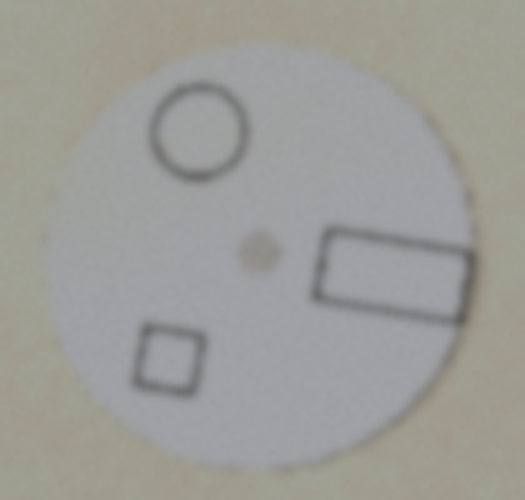

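View pics/sc1.png

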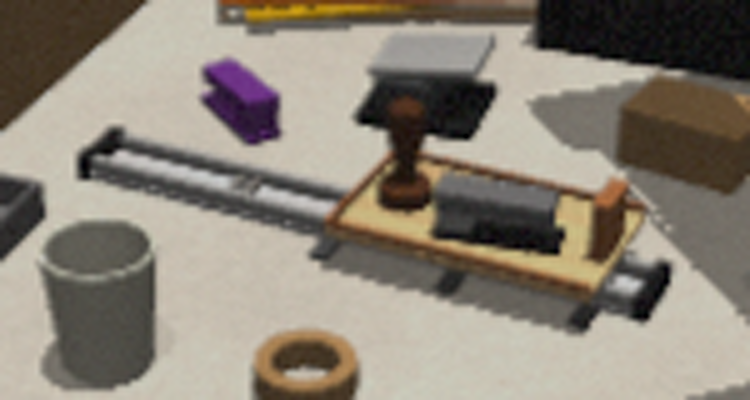

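Run:
```python
from h import *
d=pickle.load(open("s0.pkl","rb"))
s=d["top"]; f=s["frame"].astype(int)
C=cloud(s)
# crop px -> full; outline corners by hand reading
k=lambda a,x0,y0,f:(np.array(a,float)+.5)/f-.5+[x0,y0]
L=plane(s,k([[331,233],[471,253],[462,318],[318,296]],140,145,5),.028); print(L, L.mean(0))
R=plane(s,k([[200,132]],140,145,5),.028);print("round",R)
Q=plane(s,k([[170,360]],140,145,5),.028);print("sq",Q)
c=plane(s,k([[260,253]],140,145,5),.028);print("c",c)
print(np.linalg.norm(L.mean(0)-c),np.linalg.norm(R-c),np.degrees(np.arctan2(*(L.mean(0)-c[0])[1::-1])),np.degrees(np.arctan2(*(R-c)[0,1::-1])))
St=plane(s,k([[58,293],[82,290],[91,367],[67,371]],290,80,3),.074);print("stapler",St,St.mean(0),np.linalg.norm(St[0]-St[3]))
v=(St[0]+St[1]-St[2]-St[3])[:2];print(np.degrees(np.arctan2(v[1],v[0])))
print("stamp",plane(s,k([[94,258]],290,80,3),.113))
B=plane(s,k([[42,234],[146,238],[137,409],[31,403]],290,80,3),.038);print("board",B,B.mean(0))
print("tab",plane(s,k([[68,390],[107,391],[106,403],[68,401]],290,80,3),.08))
print("rail",plane(s,k([[101,53],[80,432]],290,80,3),.015))
```

```text
[[0.51701483 0.16670737 0.028     ]
 [0.50073164 0.07017782 0.028     ]
 [0.4558398  0.07717888 0.028     ]
 [0.47346572 0.17609948 0.028     ]] [0.486763   0.12254089 0.028     ]
round [[0.59005739 0.25707139 0.028     ]]
sq [[0.4318028  0.27806558 0.028     ]]
c [[0.50428027 0.21586707 0.028     ]]
0.0949559417316697 0.09516044457579667 -100.63069250148293 25.65799528306994
stapler [[ 0.54969692 -0.1866794   0.074     ]
 [ 0.55245564 -0.21382049  0.074     ]
 [ 0.46517099 -0.22025178  0.074     ]
 [ 0.46133762 -0.19326227  0.074     ]] [ 0.50716529 -0.20350348  0.074     ] 0.08860418129537392
4.237527524804242
stamp [[ 0.58167438 -0.22337768  0.113     ]]
board [[ 0.62478275 -0.17502573  0.038     ]
 [ 0.61715774 -0.29510926  0.038     ]
 [ 0.41959085 -0.27543684  0.038     ]
 [ 0.4293674  -0.15510305  0.038     ]] [ 0.52272469 -0.22516872  0.038     ]
tab [[ 0.43952349 -0.19280689  0.08      ]
 [ 0.43735428 -0.23606553  0.08      ]
 [ 0.42404329 -0.23436971  0.08      ]
 [ 0.42729272 -0.19231412  0.08      ]]
rail [[ 0.84748681 -0.25619942  0.015     ]
 [ 0.39637461 -0.21241508  0.015     ]]
```

```bash
cat >> h.py <<'E'
def delta(x,y,z,yaw,obs=None):
    o=obs or get_obs(); T=Ro.from_euler("xyz",o["orientation"],degrees=True)
    y0=np.radians(o["orientation"][2]); c,s_=np.cos(y0),np.sin(y0)
    w=np.array([x,y,z])-o["tool_pos"]
    dy=(yaw-o["orientation"][2]+180)%360-180
    print("at",np.round(o["tool_pos"],4),"rpy",np.round(o["orientation"],2),"t",round(o["clock"],2),"F",np.round(o["force"],2),"open",round(o["opening"],4))
    print("shift",np.round([c*w[0]+s_*w[1],s_*w[0]-c*w[1],-w[2]],4),"spin",round(-dy,2))
E
python3 -c "
from h import *
delta(.60,-.21,.30,-176)"
```

```text
at [ 0.2786 -0.6145  0.2914] rpy [ 1.7993e+02 -1.0000e-02 -1.5561e+02] t 0.15 F [-0.03  0.49 -0.24] open 0.0878
shift [-0.4597  0.2357 -0.0086] spin 20.39
```

Request:
play_rows([
  [100, -0.115, 0.059, -0.002, 5],
  [100, -0.23, 0.118, -0.004, 10],
  [100, -0.345, 0.177, -0.006, 15],
  [100, -0.46, 0.236, -0.0086, 20.4],
  [100, -0.46, 0.236, -0.0086, 20.4],
  [100, -0.46, 0.236, -0.0086, 20.4],
  [100, -0.46, 0.236, -0.0086, 20.4],
  [100, -0.46, 0.236, -0.0086, 20.4],
  [100, -0.46, 0.236, -0.0086, 20.4],
  [100, -0.46, 0.236, -0.0086, 20.4],
])

```text
clock: 1.15
tool_pos: [0.5905, -0.2213, 0.3005]
orientation: [180.0, -0.0, -176.0]
force: [0.3, -1.9, -0.6]
opening: 0.0878
```

Request:
play_rows([
  [100, 0, 0, 0, 0],
  [100, 0, 0, 0, 0],
  [100, 0, 0, 0, 0],
])

```text
clock: 1.45
tool_pos: [0.5892, -0.2234, 0.3002]
orientation: [180.0, -0.0, -176.0]
force: [-0.5, -0.8, -0.4]
opening: 0.0877
```

Run:
```python
from h import *
o=get_obs(); s=snapshot("wrist"); pickle.dump((o,s),open("w1.pkl","wb"))
print(o["tool_pos"],o["orientation"])
crop(s,"pics/w1.png",0,0,512,384,1.5)
```

```text
[ 0.58915751 -0.22342558  0.30017422] [ 1.79993092e+02 -4.28952670e-02 -1.76011020e+02]
```

View pics/w1.png

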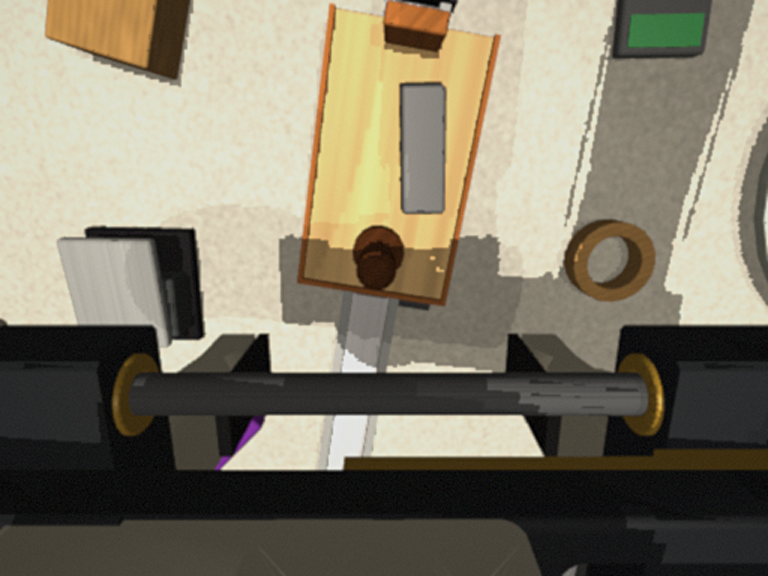

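Run:
```python
from h import *
o,s=pickle.load(open("w1.pkl","rb"))
f=s["frame"]; C=cloud(s,o)
m=((C[...,2]>.066)&(C[...,2]<.08)&(abs(C[...,0]-.507)<.07)&(abs(C[...,1]+.205)<.04)).astype(np.uint8)
m[:, :]=m
n,l,st,ce=cv2.connectedComponentsWithStats(m)
for i in range(1,n):
    if st[i,4]>100:
        P=C[l==i]; r=cv2.minAreaRect(P[:,:2].astype(np.float32)); print(st[i],P.mean(0),r,np.percentile(P[:,2],[5,50,95]))
m=(C[...,2]>.09)&(C[...,2]<.125)&(abs(C[...,0]-.58)<.05)&(abs(C[...,1]+.22)<.04)
P=C[m]; print("stamp top",len(P),P.min(0),P.max(0))
t=P[P[:,2]>P[:,2].max()-.004]; print(cv2.minEnclosingCircle(t[:,:2].astype(np.float32)),t[:,2].mean())
k=lambda a:(np.array(a,float)+.5)/1.5-.5
Q=plane(s,k([[400,84],[444,84],[445,213],[402,211]]),.073,o);print(Q,Q.mean(0))
print("foot",plane(s,k([[379,250]]),.049,o))
m=(C[...,2]>.04)&(C[...,2]<.054)&(abs(C[...,0]-.58)<.03)&(abs(C[...,1]+.22)<.03)&(f[...,0]<130)
P=C[m];print("foot pts",len(P),P.min(0),P.max(0))
m=(C[...,2]>.076)&(C[...,2]<.085)&(abs(C[...,0]-.43)<.03)&(abs(C[...,1]+.21)<.05)
P=C[m];print("tab",len(P),P.mean(0),P.min(0),P.max(0), np.percentile(P[:,2],[5,95]))
m=(abs(C[...,2]-.035)<.004)&(abs(C[...,0]-.5)<.1)&(abs(C[...,1]+.22)<.06)
print("board z",np.median(C[m][:,2]))
```

```text
[256  15  42  12 246] [ 0.43996233 -0.21736113  0.07528892] ((0.4384928345680237, -0.21736717224121094), (0.03875589370727539, 0.004687770269811153), 84.6756362915039) [0.06730809 0.07682488 0.07985941]
[ 267   56   31   87 2553] [ 0.50935124 -0.20582497  0.0720227 ] ((0.5107388496398926, -0.20554907619953156), (0.08390525728464127, 0.030065547674894333), 4.510107517242432) [0.07002242 0.07211423 0.07386588]
stamp top 621 [ 0.57369071 -0.24423769  0.09004592] [ 0.59948438 -0.21935726  0.11426732]
((0.5861239433288574, -0.23187068104743958), 0.011906848289072514) 0.11198153842642562
[[ 0.47072422 -0.22434621  0.073     ]
 [ 0.46872115 -0.1960623   0.073     ]
 [ 0.55083813 -0.18689764  0.073     ]
 [ 0.5515731  -0.21666842  0.073     ]] [ 0.51046415 -0.20599364  0.073     ]
foot [[ 0.5845067  -0.23088113  0.049     ]]
foot pts 453 [ 0.5507668  -0.24988523  0.04035325] [ 0.59812876 -0.21173414  0.05383941]
tab 759 [ 0.43407147 -0.21741267  0.0799326 ] [ 0.42490337 -0.23717011  0.0760822 ] [ 0.44189392 -0.1973776   0.0830208 ] [0.07827619 0.08136969]
board z 0.03431582624525356
```

```bash
python3 -c "
from h import *
delta(.5855,-.2315,.142,-176)"
```

```text
at [ 0.589  -0.2239  0.3003] rpy [ 1.8000e+02 -3.0000e-02 -1.7605e+02] t 1.5 F [-0.37  0.44 -0.24] open 0.0879
shift [ 0.004  -0.0074  0.1583] spin -0.05
```

Request:
play_rows([
  [100, 0.004, -0.0074, 0.02, 0],
  [100, 0.004, -0.0074, 0.05, 0],
  [100, 0.004, -0.0074, 0.09, 0],
  [100, 0.004, -0.0074, 0.12, 0],
  [100, 0.004, -0.0074, 0.14, 0],
  [100, 0.004, -0.0074, 0.1585, 0],
  [100, 0.004, -0.0074, 0.1585, 0],
  [100, 0.004, -0.0074, 0.1585, 0],
  [100, 0.004, -0.0074, 0.1585, 0],
])

```text
clock: 2.4
tool_pos: [0.5866, -0.2315, 0.1434]
orientation: [-180.0, 0.1, -176.0]
force: [-0.2, -0.7, 0.1]
opening: 0.0875
```

Run:
```python
from h import *
delta(.5855,-.2315,.142,-176)
o=get_obs(); s=snapshot("side"); s2=snapshot("wrist")
crop(s,"pics/s2.png",180,100,330,220,4);crop(s2,"pics/w2.png",0,0,512,384,1)
```

```text
at [ 0.5866 -0.2315  0.1434] rpy [-1.7997e+02  1.1000e-01 -1.7604e+02] t 2.4 F [-0.16 -0.65  0.15] open 0.0875
shift [0.0011 0.0001 0.0014] spin -0.04
```

View pics/w2.png

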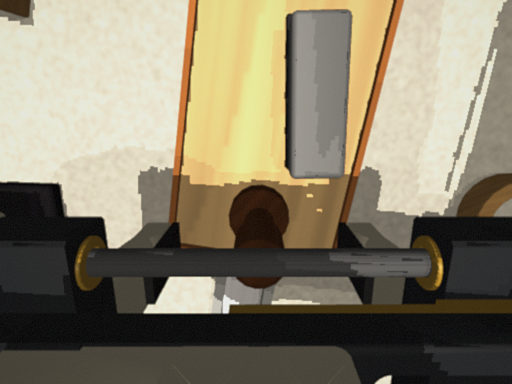

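View pics/s2.png

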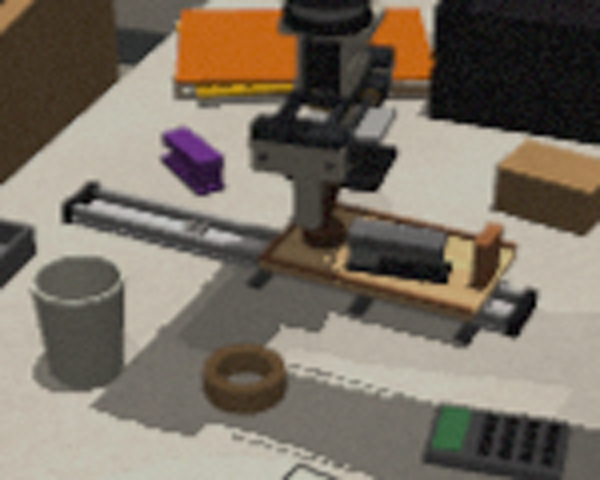

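Request:
play_rows([
  [60, 0.001, 0, 0.0012, 0],
  [45, 0.001, 0, 0.0012, 0],
  [35, 0.001, 0, 0.0012, 0],
  [25, 0.001, 0, 0.0012, 0],
  [15, 0.001, 0, 0.0012, 0],
  [0, 0.001, 0, 0.0012, 0],
  [0, 0.001, 0, 0.0012, 0],
  [0, 0.001, 0, 0.0012, 0],
  [0, 0.001, 0, 0.0012, 0],
  [0, 0.001, 0, 0.0012, 0],
])

```text
clock: 3.5
tool_pos: [0.5851, -0.2309, 0.1407]
orientation: [180.0, -0.0, -176.0]
force: [-1.2, 0.0, 0.3]
opening: 0.025
```

```bash
python3 -c "
from h import *
delta(.5855,-.2315,.232,-176)"
```

```text
at [ 0.5851 -0.2309  0.1407] rpy [ 180.     -0.   -176.01] t 3.5 F [-1.15  0.05  0.28] open 0.025
shift [-0.0003 -0.0006 -0.0913] spin -0.01
```

Request:
play_rows([
  [0, 0, 0, -0.005, 0],
  [0, 0, 0, -0.02, 0],
  [0, 0, 0, -0.05, 0],
  [0, 0, 0, -0.08, 0],
  [0, 0, 0, -0.1, 0],
  [0, 0, 0, -0.1, 0],
  [0, 0, 0, -0.1, 0],
])

```text
clock: 4.2
tool_pos: [0.585, -0.2308, 0.2411]
orientation: [180.0, 0.1, -176.0]
force: [-0.8, 0.9, -1.2]
opening: 0.025
```

Run:
```python
from h import *
delta(.500,.21,.24,-100)
s=snapshot("side")
crop(s,"pics/s3.png",180,60,330,180,4)
```

```text
at [ 0.585  -0.2308  0.2411] rpy [ 1.7999e+02  5.0000e-02 -1.7601e+02] t 4.2 F [-0.82  0.93 -1.21] open 0.025
shift [0.0542 0.4456 0.0011] spin -76.01
```

View pics/s3.png

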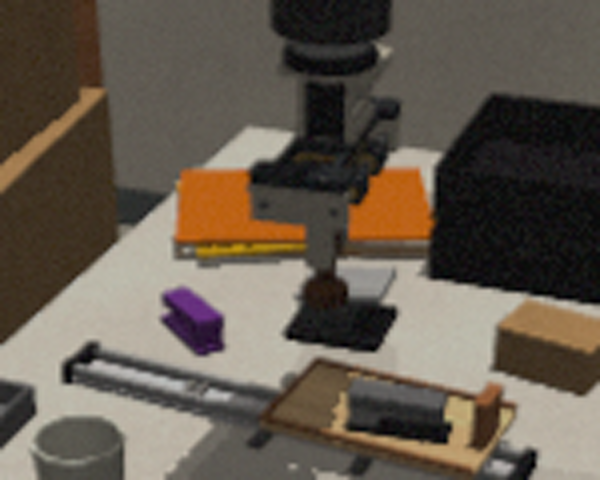

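```bash
python3 -c "
from h import *
delta(.547,.347,.26,-64.3)"
```

```text
at [ 0.5847 -0.2307  0.2402] rpy [ 1.7997e+02 -4.0000e-02 -1.7602e+02] t 4.25 F [-0.45 -0.08 -0.84] open 0.0254
shift [-0.0025  0.5789 -0.0198] spin -111.72
```

Request:
play_rows([
  [0, 0, 0.03, -0.005, -6],
  [0, 0, 0.07, -0.01, -14],
  [0, 0, 0.11, -0.015, -22],
  [0, 0, 0.16, -0.02, -30],
  [0, 0, 0.21, -0.02, -38],
  [0, 0, 0.26, -0.02, -46],
  [0, 0, 0.31, -0.02, -54],
  [0, 0, 0.36, -0.02, -62],
  [0, 0, 0.41, -0.02, -70],
  [0, 0, 0.45, -0.02, -78],
])

```text
clock: 5.25
tool_pos: [0.5528, 0.2203, 0.2595]
orientation: [179.9, -0.1, -97.6]
force: [0.6, -0.3, -0.3]
opening: 0.0251
```

```bash
python3 -c "
from h import *
delta(.547,.347,.26,-64.3)"
```

```text
at [0.5528 0.2203 0.2595] rpy [ 1.7991e+02 -8.0000e-02 -9.7620e+01] t 5.25 F [ 0.59 -0.34 -0.29] open 0.0251
shift [-0.1248  0.0225 -0.0005] spin -33.32
```

Request:
play_rows([
  [0, -0.03, 0.005, 0, -8],
  [0, -0.07, 0.012, 0, -16],
  [0, -0.1, 0.018, 0, -24],
  [0, -0.125, 0.0225, 0, -32],
  [0, -0.125, 0.0225, 0, -33.3],
  [0, -0.125, 0.0225, 0, -33.3],
  [0, -0.125, 0.0225, 0, -33.3],
  [0, -0.125, 0.0225, 0, -33.3],
])

```text
clock: 6.05
tool_pos: [0.549, 0.3439, 0.2606]
orientation: [180.0, -0.0, -64.8]
force: [-0.6, 0.7, -0.4]
opening: 0.0253
```

Run:
```python
from h import *
o=get_obs(); s=snapshot("wrist"); pickle.dump((o,s),open("w3.pkl","wb"))
print(o["tool_pos"],o["orientation"])
crop(s,"pics/w3.png",0,0,512,384,1.5)
```

```text
[0.54895934 0.34393561 0.26057303] [ 1.79970367e+02 -1.07266761e-02 -6.48285690e+01]
```

View pics/w3.png

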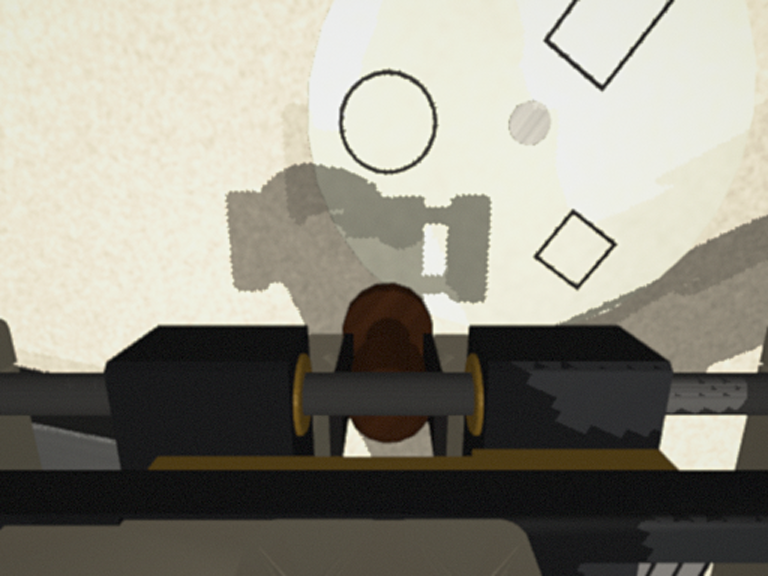

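Run:
```python
from h import *
o,s=pickle.load(open("w3.pkl","rb"))
g=cv2.cvtColor(s["frame"],cv2.COLOR_RGB2GRAY)
k=lambda a:(np.array(a,float)+.5)/1.5-.5
m=np.zeros_like(g); m[44:119,222:295]=(g[44:119,222:295]<90)
v,u=np.nonzero(m); P=plane(s,np.c_[u,v],.028,o)[:,:2]
e=cv2.fitEllipse(P.astype(np.float32)); print("round",e,len(P))
hub=plane(s,k([[530,123]]),.028,o)[0];print("hub",hub, np.linalg.norm(hub[:2]-e[0]))
sq=plane(s,k([[574,211],[616,244],[577,287],[535,257]]),.028,o);print("sq",sq.mean(0))
c=plane(s,k([[547,41],[602,88]]),.028,o);print(c,np.linalg.norm(c[0]-c[1]))
L=plane(s,k([[547,41],[574,0],[602,88],[671,0]]),.028,o)
for a,b in((0,1),(2,3)):
    w=L[b]-L[a];print(np.degrees(np.arctan2(w[1],w[0])))
w=np.array(e[0])-hub[:2];print(np.degrees(np.arctan2(w[1],w[0])))
print(np.median(cloud(s,o)[60:100,240:280,2]))
delta(e[0][0],e[0][1],.24,-64.3,o)
```

```text
round ((0.5904195308685303, 0.2571837306022644), (0.06305345892906189, 0.06310831010341644), 43.07959747314453) 326
hub [0.50424113 0.21652009 0.028     ] 0.09529033637409039
sq [0.43160089 0.27770671 0.028     ]
[[0.51919147 0.16867188 0.028     ]
 [0.47231946 0.17746249 0.028     ]] 0.047689207622785106
-97.26325783793278
-100.64928669574189
25.26048208031287
0.02731746682895342
at [0.549  0.3439 0.2606] rpy [ 1.7997e+02 -1.0000e-02 -6.4830e+01] t 6.05 F [-0.63  0.74 -0.38] open 0.0253
shift [ 0.0961 -0.0006  0.0206] spin -0.53
```

Request:
play_rows([
  [0, 0.03, 0, 0.005, -0.5],
  [0, 0.065, 0, 0.012, -0.5],
  [0, 0.09, -0.0006, 0.025, -0.5],
  [0, 0.0961, -0.0006, 0.05, -0.5],
  [0, 0.0961, -0.0006, 0.08, -0.5],
  [0, 0.0961, -0.0006, 0.1, -0.5],
  [0, 0.0961, -0.0006, 0.115, -0.5],
  [0, 0.0961, -0.0006, 0.12, -0.5],
  [0, 0.0961, -0.0006, 0.12, -0.5],
  [0, 0.0961, -0.0006, 0.12, -0.5],
])

```text
clock: 7.1
tool_pos: [0.591, 0.2583, 0.1418]
orientation: [-179.9, 0.0, -64.2]
force: [-0.3, -0.3, -0.2]
opening: 0.0252
```

Run:
```python
from h import *
for i in range(3): delta(.5904,.2572,.1337,-64.3)
s=snapshot("side")
crop(s,"pics/s4.png",150,140,320,300,4)
s=snapshot("wrist")
crop(s,"pics/w4.png",0,0,512,384,1.5)
o=get_obs(); C=cloud(s,o)
```

```text
at [0.591  0.2583 0.1418] rpy [-179.93    0.    -64.22] t 7.1 F [-0.27 -0.35 -0.19] open 0.0252
shift [0.0008 0.0011 0.0081] spin 0.08
at [0.591  0.2583 0.1418] rpy [-179.93    0.    -64.22] t 7.1 F [-0.27 -0.35 -0.19] open 0.0252
shift [0.0008 0.0011 0.0081] spin 0.08
at [0.591  0.2583 0.1418] rpy [-179.93    0.    -64.22] t 7.1 F [-0.27 -0.35 -0.19] open 0.0252
shift [0.0008 0.0011 0.0081] spin 0.08
```

View pics/s4.png

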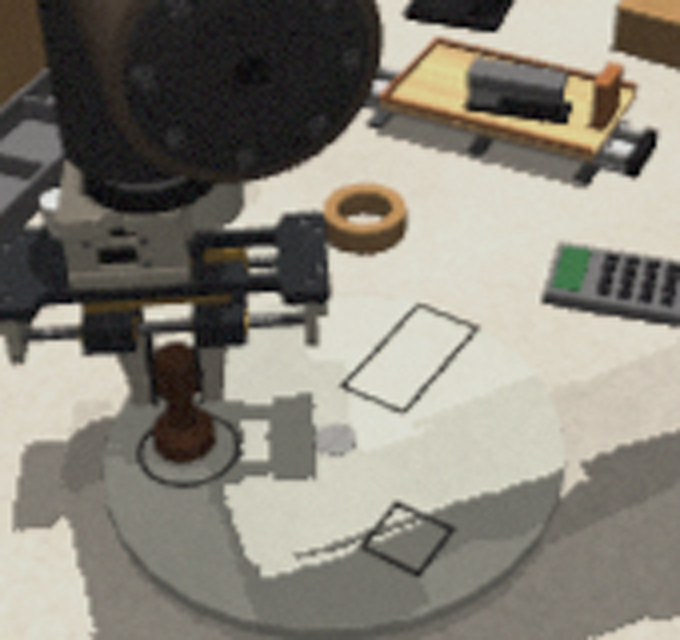

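View pics/w4.png

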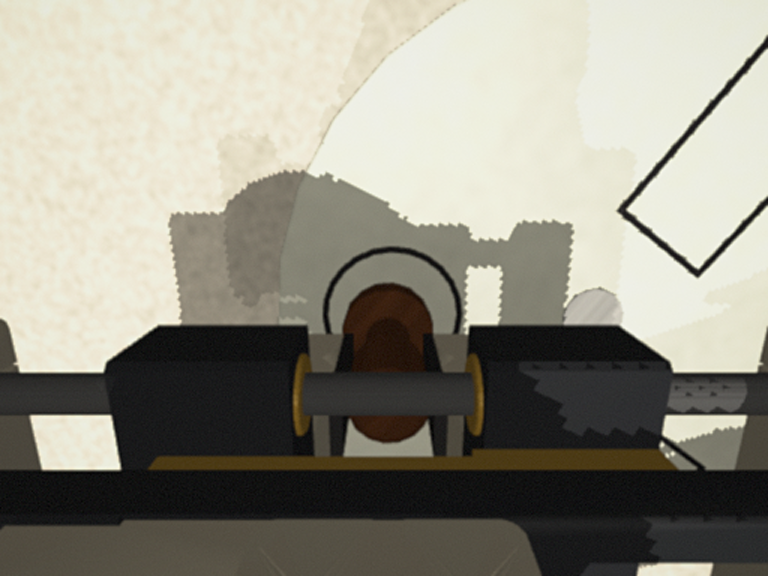

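Request:
play_rows([
  [0, 0.0008, 0.001, 0.002, 0],
  [0, 0.0008, 0.001, 0.004, 0],
  [0, 0.0008, 0.001, 0.0055, 0],
  [0, 0.0008, 0.001, 0.0065, 0],
  [0, 0.0008, 0.001, 0.007, 0],
  [0, 0.0008, 0.001, 0.007, 0],
  [0, 0.0008, 0.001, 0.007, 0],
])

```text
clock: 7.9
tool_pos: [0.59, 0.2572, 0.1337]
orientation: [180.0, 0.0, -64.2]
force: [-0.2, 0.0, -1.4]
opening: 0.0253
```

Run:
```python
from h import *
delta(.5904,.2572,.1337,-64.3)
s=snapshot("side")
crop(s,"pics/s5.png",160,220,230,270,10)
```

```text
at [0.59   0.2572 0.1337] rpy [180.    0.  -64.2] t 7.9 F [-0.19  0.02 -1.41] open 0.0253
shift [ 0.0002 -0.0004  0.    ] spin 0.1
```

View pics/s5.png

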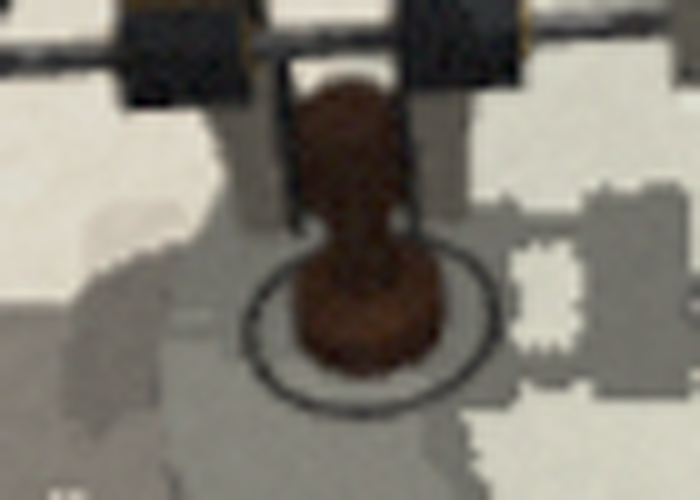

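Request:
play_rows([
  [0, 0, 0, 0.0003, 0],
  [0, 0, 0, 0.0003, 0],
  [0, 0, 0, 0.0003, 0],
])

```text
clock: 8.25
tool_pos: [0.59, 0.2572, 0.1337]
orientation: [-180.0, -0.0, -64.2]
force: [-1.1, 0.9, 1.6]
opening: 0.0252
```

Request:
play_rows([
  [0, 0, 0, 0.0003, 0],
  [0, 0, 0, 0.0003, 0],
  [0, 0, 0, 0.0003, 0],
])

```text
clock: 8.55
tool_pos: [0.5901, 0.2572, 0.1336]
orientation: [-180.0, -0.0, -64.2]
force: [-1.3, -0.5, 5.0]
opening: 0.0251
```

Request:
play_rows([
  [0, 0, 0, -0.0004, 0],
  [0, 0, 0, -0.0004, 0],
  [30, 0, 0, -0.0004, 0],
  [31, 0, 0, -0.0004, 0],
  [33, 0, 0, -0.0004, 0],
  [36, 0, 0, -0.0004, 0],
  [45, 0, 0, -0.0004, 0],
  [55, 0, 0, -0.0004, 0],
  [60, 0, 0, -0.0004, 0],
  [60, 0, 0, -0.0004, 0],
])

```text
clock: 9.55
tool_pos: [0.5899, 0.2572, 0.1336]
orientation: [180.0, -0.0, -64.2]
force: [0.3, 0.4, 0.5]
opening: 0.0515
```

Request:
play_rows([
  [60, 0, 0, -0.01, 0],
  [60, 0, 0, -0.03, 0],
  [60, 0, 0, -0.06, 0],
  [60, 0, 0, -0.1, 0],
  [60, -0.03, 0, -0.13, 0],
  [60, -0.07, 0, -0.13, 0],
  [60, -0.1, 0, -0.13, 0],
  [60, -0.1, 0, -0.13, 0],
  [60, -0.1, 0, -0.13, 0],
])

```text
clock: 10.45
tool_pos: [0.546, 0.3478, 0.2643]
orientation: [-180.0, 0.0, -64.1]
force: [0.5, -0.0, 0.2]
opening: 0.0526
```

Run:
```python
from h import *
o=get_obs(); s=snapshot("wrist"); pickle.dump((o,s),open("w5.pkl","wb"))
crop(s,"pics/w5.png",0,0,512,384,1.5)
crop(snapshot("side"),"pics/s6.png",150,140,320,300,4)
delta(.535,-.2,.26,-176)
```

```text
at [0.5466 0.3467 0.2639] rpy [-179.99   -0.    -64.21] t 10.55 F [0.33 0.02 0.14] open 0.0527
shift [0.4873 0.2483 0.0039] spin 111.79
```

View pics/w5.png

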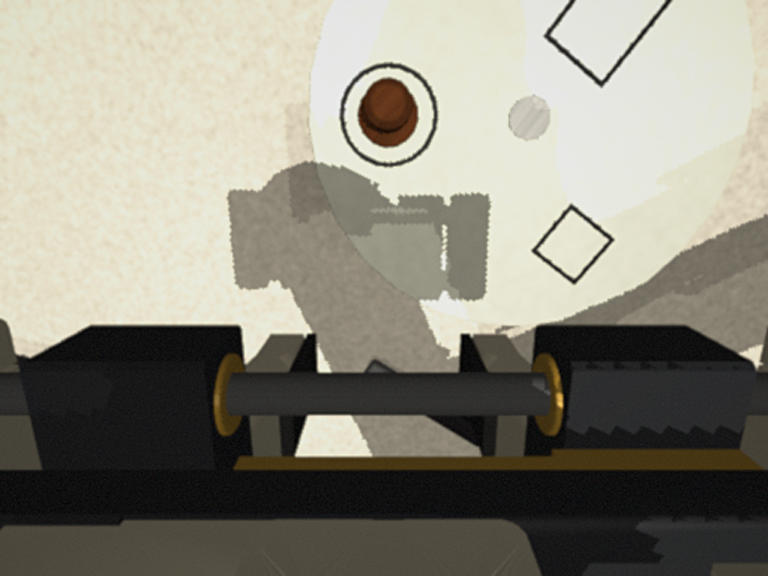

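View pics/s6.png

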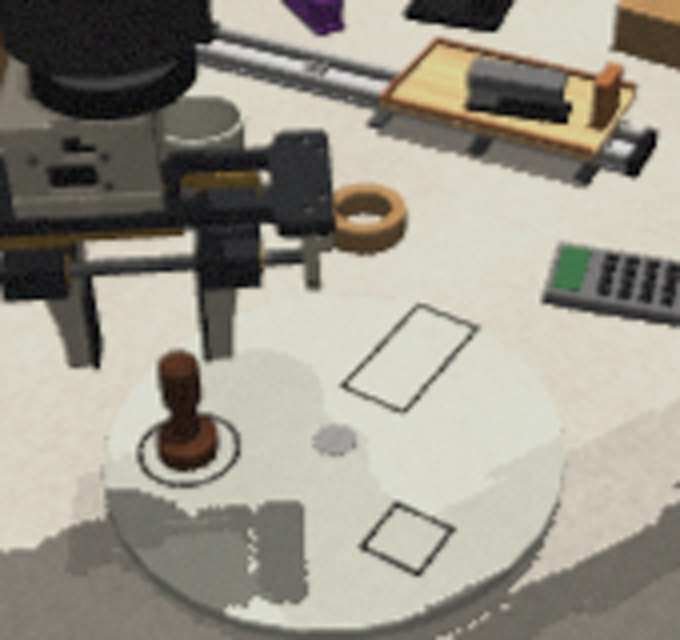

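```bash
python3 -c "
from h import *
delta(.5105,-.2058,.22,-175.5)"
```

```text
at [0.5466 0.3467 0.2639] rpy [-179.99   -0.    -64.21] t 10.55 F [0.33 0.02 0.14] open 0.0527
shift [0.4818 0.2729 0.0439] spin 111.29
```

Request:
play_rows([
  [65, 0.02, 0.011, 0, 6],
  [65, 0.055, 0.031, 0, 14],
  [65, 0.095, 0.054, 0, 22],
  [65, 0.135, 0.076, 0, 30],
  [65, 0.18, 0.102, 0, 38],
  [65, 0.22, 0.125, 0, 46],
  [65, 0.26, 0.147, 0, 54],
  [65, 0.3, 0.17, 0, 62],
  [65, 0.34, 0.193, 0, 70],
  [65, 0.38, 0.215, 0, 78],
])

```text
clock: 11.55
tool_pos: [0.5175, -0.0913, 0.2641]
orientation: [-180.0, 0.0, -142.6]
force: [1.3, 0.0, 0.3]
opening: 0.0569
```

```bash
python3 -c "
from h import *
delta(.5105,-.2058,.22,-175.5)"
```

```text
at [ 0.5175 -0.0913  0.2641] rpy [-1.7997e+02  3.0000e-02 -1.4260e+02] t 11.55 F [1.27 0.05 0.26] open 0.0569
shift [ 0.0751 -0.0867  0.0441] spin 32.9
```

Request:
play_rows([
  [65, 0.02, -0.023, 0.005, 8],
  [65, 0.045, -0.052, 0.015, 16],
  [65, 0.065, -0.075, 0.03, 24],
  [65, 0.0751, -0.0867, 0.04, 32],
  [65, 0.0751, -0.0867, 0.044, 32.9],
  [65, 0.0751, -0.0867, 0.044, 32.9],
  [65, 0.0751, -0.0867, 0.044, 32.9],
  [65, 0.0751, -0.0867, 0.044, 32.9],
])

```text
clock: 12.35
tool_pos: [0.5124, -0.2025, 0.2203]
orientation: [-180.0, 0.1, -175.0]
force: [0.0, -0.1, -0.1]
opening: 0.0569
```

Run:
```python
from h import *
delta(.5105,-.2058,.115,-175.5)
o=get_obs(); s=snapshot("wrist"); pickle.dump((o,s),open("w6.pkl","wb"))
crop(s,"pics/w6.png",0,0,512,384,1.5)
```

```text
at [ 0.5124 -0.2025  0.2203] rpy [-1.7999e+02  7.0000e-02 -1.7497e+02] t 12.35 F [ 0.03 -0.11 -0.07] open 0.0569
shift [ 0.0022 -0.0031  0.1053] spin 0.53
```

View pics/w6.png

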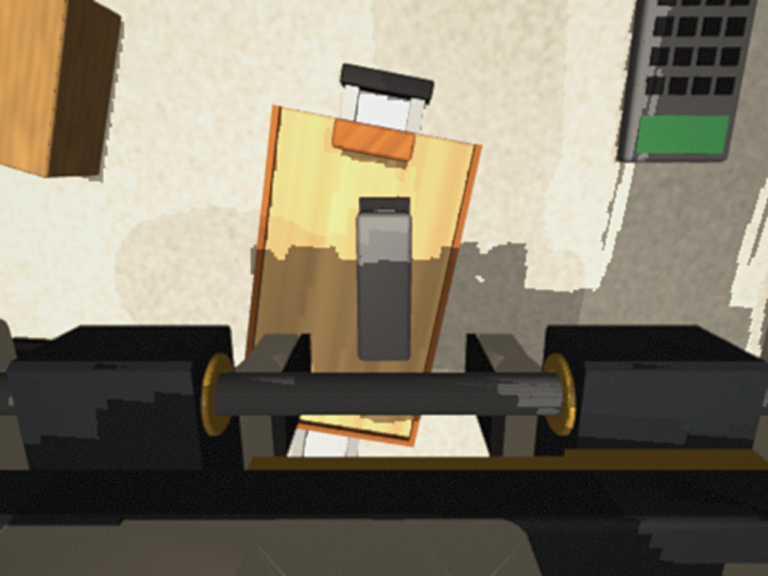

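Run:
```python
from h import *
o,s=pickle.load(open("w6.pkl","rb"))
C=cloud(s,o)
k=lambda a:(np.array(a,float)+.5)/1.5-.5
print(plane(s,k([[359,198],[410,198]]),.046,o))
print("z of base front",C[135,256],C[138,256])
m=(C[...,2]>.064)&(C[...,2]<.08)&(abs(C[...,0]-.51)<.055)&(abs(C[...,1]+.205)<.03)
P=C[m];print(cv2.minAreaRect(P[:,:2].astype(np.float32)),P.min(0),P.max(0))
# bands of height along x
for a in np.arange(.455,.57,.01):
    q=(abs(C[...,0]-a)<.003)&(abs(C[...,1]+.205)<.008); print(round(a,3),np.round(np.median(C[q][:,2]),4) if q.any() else None, end=' ')
```

```text
[[ 0.4646142  -0.22381459  0.046     ]
 [ 0.46202105 -0.19476013  0.046     ]]
z of base front [ 0.46634215 -0.2091992   0.04211392] [ 0.46903511 -0.2089741   0.04097467]
((0.5104383230209351, -0.20540867745876312), (0.08366643637418747, 0.030045639723539352), 4.960740089416504) [ 0.46786388 -0.22349286  0.06526027] [ 0.55277827 -0.18730553  0.07496855]
0.455 0.0343 0.465 0.041 0.475 0.0714 0.485 0.262 0.495 0.0718 0.505 0.0723 0.515 0.0726 0.525 0.0729 0.535 0.073 0.545 0.0734 0.555 0.0726 0.565 None
```

```bash
python3 -c "
from h import *
delta(.508,-.2056,.111,-175.1)"
```

```text
at [ 0.5124 -0.2025  0.2203] rpy [-1.7999e+02  6.0000e-02 -1.7498e+02] t 12.4 F [ 1.17 -0.14  1.49] open 0.0571
shift [ 0.0046 -0.0027  0.1093] spin 0.12
```

Request:
play_rows([
  [50, 0.0046, -0.0027, 0.01, 0],
  [50, 0.0046, -0.0027, 0.03, 0],
  [50, 0.0046, -0.0027, 0.05, 0],
  [50, 0.0046, -0.0027, 0.07, 0],
  [50, 0.0046, -0.0027, 0.08, 0],
  [50, 0.0046, -0.0027, 0.08, 0],
  [50, 0.0046, -0.0027, 0.08, 0],
  [50, 0.0046, -0.0027, 0.08, 0],
])

```text
clock: 13.2
tool_pos: [0.5083, -0.2062, 0.1405]
orientation: [-180.0, 0.1, -175.1]
force: [-0.3, 0.3, 0.4]
opening: 0.0437
```

```bash
python3 -c "
from h import *
delta(.508,-.2056,.111,-175.1)"
```

```text
at [ 0.5083 -0.2062  0.1405] rpy [-1.7998e+02  9.0000e-02 -1.7508e+02] t 13.2 F [-0.31  0.31  0.38] open 0.0437
shift [0.0002 0.0006 0.0295] spin 0.02
```

Request:
play_rows([
  [50, 0, 0.0006, 0.01, 0],
  [50, 0, 0.0006, 0.02, 0],
  [50, 0, 0.0006, 0.027, 0],
  [50, 0, 0.0006, 0.0295, 0],
  [50, 0, 0.0006, 0.0295, 0],
  [50, 0, 0.0006, 0.0295, 0],
])

```text
clock: 13.8
tool_pos: [0.5077, -0.2056, 0.1101]
orientation: [-180.0, -0.0, -175.1]
force: [0.8, -0.4, 0.5]
opening: 0.0437
```

Run:
```python
from h import *
delta(.508,-.2056,.111,-175.1)
crop(snapshot("side"),"pics/s7.png",200,90,330,210,5)
```

```text
at [ 0.5077 -0.2056  0.1101] rpy [-180.    -0.  -175.1] t 13.8 F [ 0.79 -0.44  0.51] open 0.0437
shift [-0.0003 -0.     -0.0009] spin -0.0
```

View pics/s7.png

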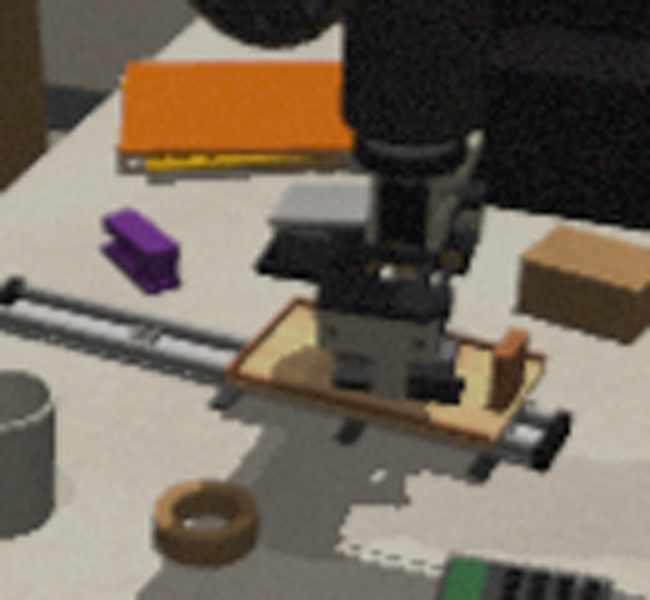

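Fingers straddle the stapler (around pixel 385,370 of the crop). Closing, then lifting.

Request:
play_rows([
  [42, 0, 0, 0, 0],
  [38, 0, 0, 0, 0],
  [35, 0, 0, 0, 0],
  [25, 0, 0, 0, 0],
  [10, 0, 0, 0, 0],
  [0, 0, 0, 0, 0],
  [0, 0, 0, 0, 0],
  [0, 0, 0, 0, 0],
])

```text
clock: 14.65
tool_pos: [0.5077, -0.2055, 0.1102]
orientation: [-180.0, 0.0, -175.1]
force: [-0.4, 1.5, 2.9]
opening: 0.0294
```

Request:
play_rows([
  [0, 0, 0, -0.005, 0],
  [0, 0, 0, -0.02, 0],
  [0, 0, 0, -0.05, 0],
  [0, 0, 0, -0.09, 0],
  [0, 0, 0, -0.12, 0],
  [0, 0, 0, -0.12, 0],
  [0, 0, 0, -0.12, 0],
])

```text
clock: 15.35
tool_pos: [0.5074, -0.2054, 0.2304]
orientation: [180.0, 0.1, -175.1]
force: [-0.5, 0.4, -3.1]
opening: 0.0299
```

Run:
```python
from h import *
delta(.51,.04,.235,-100.6)
o=get_obs();s=snapshot("wrist");crop(s,"pics/w8.png",0,0,512,384,1.5);pickle.dump((o,s),open("w8.pkl","wb"))
crop(snapshot("side"),"pics/s8.png",200,60,330,180,5)
```

```text
at [ 0.5074 -0.2054  0.2304] rpy [ 1.7998e+02  6.0000e-02 -1.7512e+02] t 15.35 F [-0.48  0.44 -3.06] open 0.0299
shift [-0.0234  0.2443 -0.0046] spin -74.52
```

View pics/s8.png

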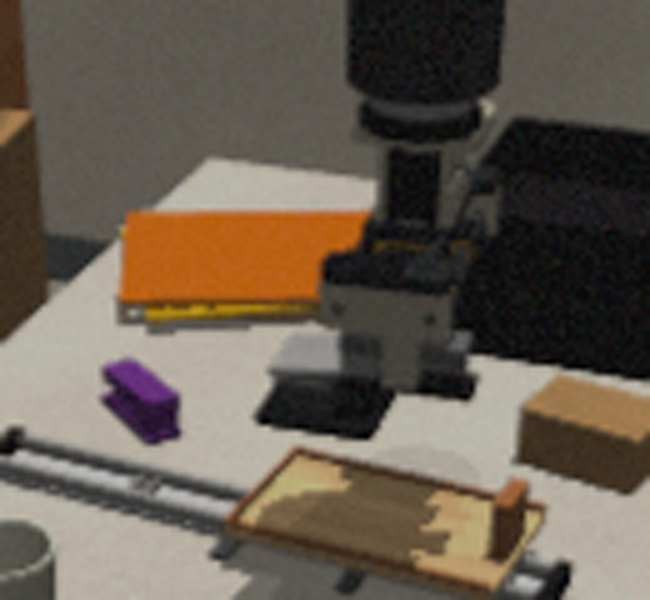

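View pics/w8.png

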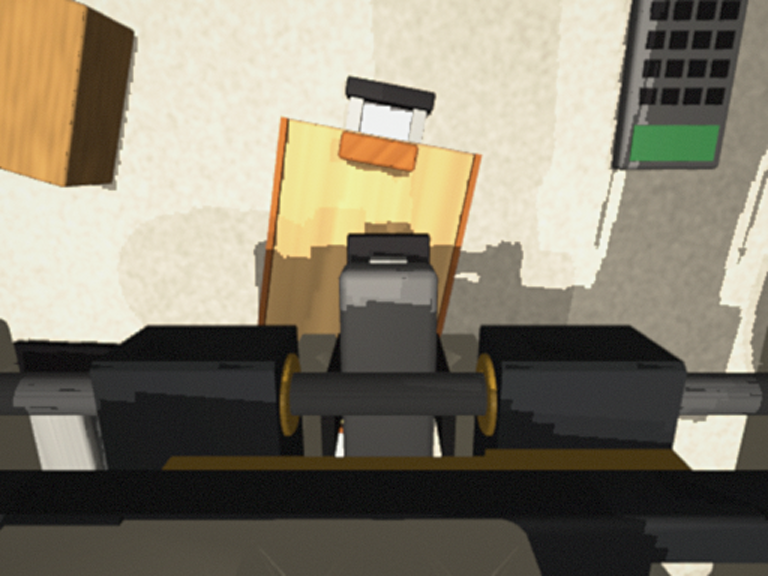

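Run:
```python
from h import *
o,s=pickle.load(open("w8.pkl","rb"))
k=lambda a:(np.array(a,float)+.5)/1.5-.5
R=Ro.from_euler("xyz",o["orientation"],degrees=True).as_matrix()
for zz in (.155,.163): print((plane(s,k([[348,235],[429,235]]),zz,o)-o["tool_pos"])@R)
m=s["z_map"]; C=(cloud(s,o)-o["tool_pos"])@R
P=C[150:175,232:285].reshape(-1,3); P=P[(P[:,2]>.02)&(P[:,2]<.08)]
print(P.max(0), P[P[:,0]>P[:,0].max()-.003].mean(0))
delta(.487,.123,.21,-100.6)
```

```text
[[ 0.0437756  -0.01502571  0.07537045]
 [ 0.04380908  0.01471038  0.07538219]]
[[ 0.04502101 -0.01432358  0.06736932]
 [ 0.0450529   0.01398995  0.06738049]]
[0.0450754  0.01347493 0.07582165] [ 0.04385332 -0.00053952  0.06973366]
at [ 0.5067 -0.2054  0.2288] rpy [ 1.7995e+02 -1.2000e-01 -1.7513e+02] t 15.45 F [ 0.29  0.09 -3.16] open 0.0291
shift [-0.0083  0.3289  0.0188] spin -74.53
```

Request:
play_rows([
  [0, 0, 0.015, 0, -6],
  [0, 0, 0.045, 0, -14],
  [0, -0.002, 0.085, 0, -22],
  [0, -0.003, 0.125, 0, -30],
  [0, -0.004, 0.165, 0, -38],
  [0, -0.005, 0.205, 0, -46],
  [0, -0.006, 0.245, 0, -54],
  [0, -0.007, 0.285, 0, -62],
  [0, -0.0083, 0.315, 0, -70],
  [0, -0.0083, 0.329, 0, -74.5],
])

```text
clock: 16.45
tool_pos: [0.4871, 0.125, 0.2286]
orientation: [179.9, -0.1, -100.2]
force: [0.3, 0.0, -2.4]
opening: 0.0301
```

Request:
play_rows([
  [0, 0, 0, 0, 0],
  [0, 0, 0, 0, 0],
  [0, 0, 0, 0, 0],
  [0, 0, 0, 0, 0],
])

```text
clock: 16.85
tool_pos: [0.4877, 0.1221, 0.2297]
orientation: [180.0, -0.0, -100.7]
force: [0.2, -0.2, -2.5]
opening: 0.0295
```

Run:
```python
from h import *
delta(.487,.1231,.135,-100.65)
o=get_obs();s=snapshot("wrist");crop(s,"pics/w9.png",0,0,512,384,1.5);pickle.dump((o,s),open("w9.pkl","wb"))
crop(snapshot("side"),"pics/s9.png",150,140,320,300,4)
```

```text
at [0.4877 0.1221 0.2297] rpy [ 1.7997e+02 -3.0000e-02 -1.0072e+02] t 16.85 F [ 0.21 -0.16 -2.47] open 0.0295
shift [-0.0008  0.0009  0.0947] spin -0.07
```

View pics/w9.png

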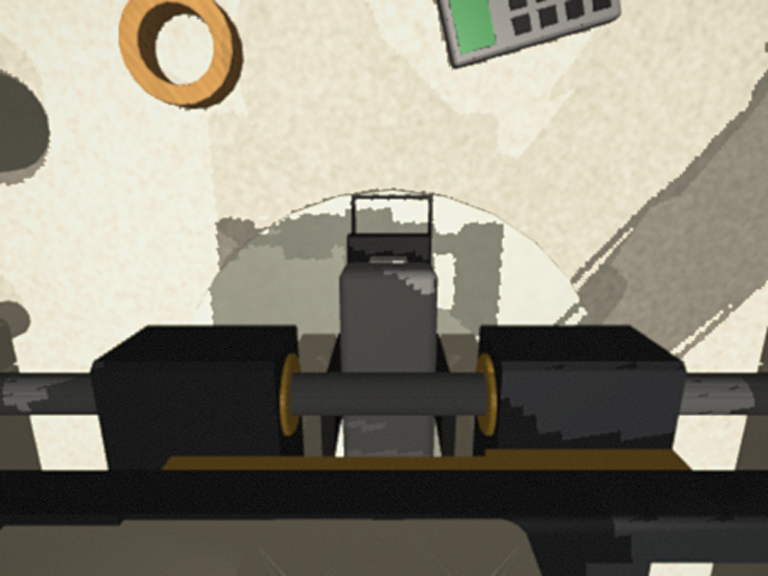

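View pics/s9.png

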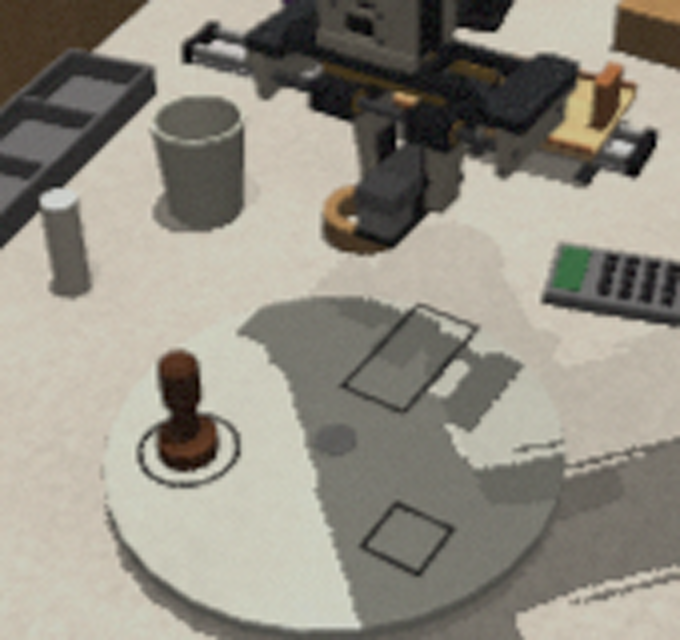

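Run:
```python
from h import *
o,s=pickle.load(open("w9.pkl","rb"))
k=lambda a:(np.array(a,float)+.5)/1.5-.5
R=Ro.from_euler("xyz",o["orientation"],degrees=True).as_matrix()
Q=(plane(s,k([[353,196],[431,196],[354,233],[431,233]]),.028,o)-o["tool_pos"])@R
print(Q)
```

```text
[[ 0.04980593 -0.02277316  0.20176246]
 [ 0.04986221  0.02639339  0.20178706]
 [ 0.02638011 -0.02256841  0.20175055]
 [ 0.02643805  0.02699505  0.20177535]]
```

Request:
play_rows([
  [0, 0, 0.0015, 0.01, 0],
  [0, 0, 0.0015, 0.03, 0],
  [0, 0, 0.0015, 0.055, 0],
  [0, 0, 0.0015, 0.08, 0],
  [0, 0, 0.0015, 0.1, 0],
  [0, 0, 0.0015, 0.112, 0],
  [0, 0, 0.0015, 0.119, 0],
  [0, 0, 0.0015, 0.12, 0],
  [0, 0, 0.0015, 0.12, 0],
  [0, 0, 0.0015, 0.12, 0],
])

```text
clock: 17.95
tool_pos: [0.4868, 0.1236, 0.1109]
orientation: [-179.9, 0.1, -100.6]
force: [-0.4, 0.6, -2.3]
opening: 0.0297
```

Run:
```python
from h import *
delta(.487,.1231,.1031,-100.65)
o=get_obs();s=snapshot("wrist");crop(s,"pics/w10.png",100,50,400,260,2.5);pickle.dump((o,s),open("w10.pkl","wb"))
crop(snapshot("side"),"pics/s10.png",220,200,290,250,10)
```

```text
at [0.4868 0.1236 0.1109] rpy [-1.7993e+02  6.0000e-02 -1.0060e+02] t 17.95 F [-0.44  0.58 -2.26] open 0.0297
shift [ 0.0004 -0.0003  0.0078] spin 0.05
```

View pics/w10.png

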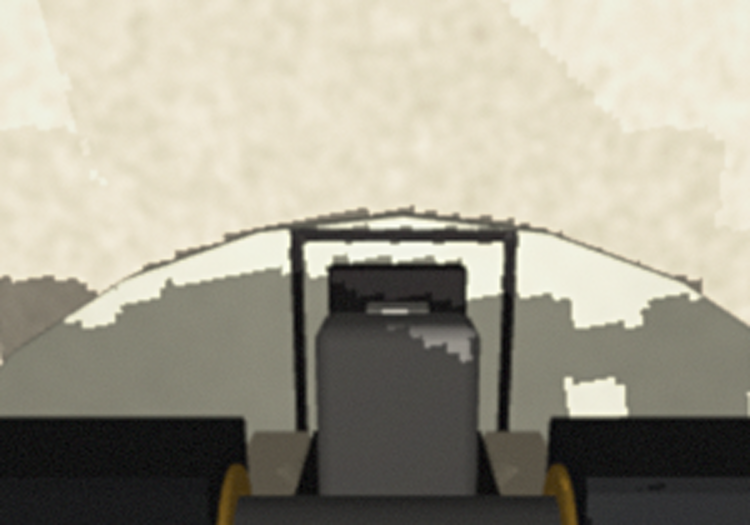

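View pics/s10.png

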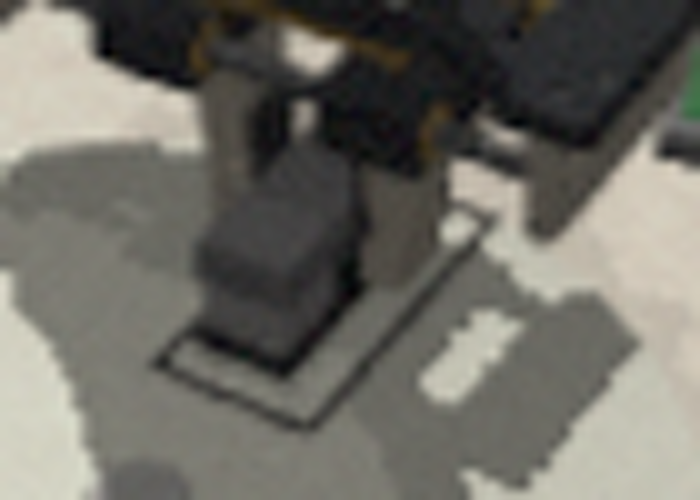

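Request:
play_rows([
  [0, 0, 0, 0.002, 0],
  [0, 0, 0, 0.004, 0],
  [0, 0, 0, 0.0055, 0],
  [0, 0, 0, 0.0062, 0],
  [0, 0, 0, 0.0065, 0],
  [0, 0, 0, 0.0065, 0],
  [0, 0, 0, 0.0065, 0],
])

```text
clock: 18.75
tool_pos: [0.4863, 0.1232, 0.1036]
orientation: [180.0, -0.0, -100.6]
force: [-0.7, 0.1, -2.7]
opening: 0.0298
```

Request:
play_rows([
  [0, 0, 0, 0.0002, 0],
  [0, 0, 0, 0.0002, 0],
])

```text
clock: 18.95
tool_pos: [0.4863, 0.1232, 0.1034]
orientation: [-180.0, 0.0, -100.6]
force: [0.6, 0.0, -2.4]
opening: 0.0298
```

Request:
play_rows([
  [0, 0, 0, 0.0002, 0],
  [0, 0, 0, 0.0002, 0],
])

```text
clock: 19.15
tool_pos: [0.4864, 0.1233, 0.1032]
orientation: [-180.0, 0.0, -100.6]
force: [0.2, -1.0, -1.6]
opening: 0.0295
```

Request:
play_rows([
  [0, 0, 0, 0.0002, 0],
  [0, 0, 0, 0.0002, 0],
])

```text
clock: 19.35
tool_pos: [0.4865, 0.1232, 0.1032]
orientation: [-180.0, 0.0, -100.6]
force: [0.0, -0.1, 1.6]
opening: 0.0299
```

Request:
play_rows([
  [0, 0, 0, -0.0002, 0],
  [0, 0, 0, -0.0002, 0],
  [35, 0, 0, -0.0002, 0],
  [36, 0, 0, -0.0002, 0],
  [37, 0, 0, -0.0002, 0],
  [40, 0, 0, -0.0002, 0],
  [45, 0, 0, -0.0002, 0],
  [50, 0, 0, -0.0002, 0],
  [55, 0, 0, -0.0002, 0],
  [55, 0, 0, -0.0002, 0],
])

```text
clock: 20.35
tool_pos: [0.4864, 0.1233, 0.1032]
orientation: [-180.0, 0.0, -100.6]
force: [-0.8, 0.3, -1.3]
opening: 0.0477
```

Run:
```python
from h import *
delta(.487,.1231,.1031,-100.65)
s=snapshot("wrist");crop(s,"pics/w11.png",100,50,400,260,2.5)
```

```text
at [0.4864 0.1233 0.1032] rpy [-180.     0.  -100.6] t 20.35 F [-0.81  0.28 -1.26] open 0.0477
shift [ 0.     -0.0007  0.0001] spin 0.05
```

View pics/w11.png

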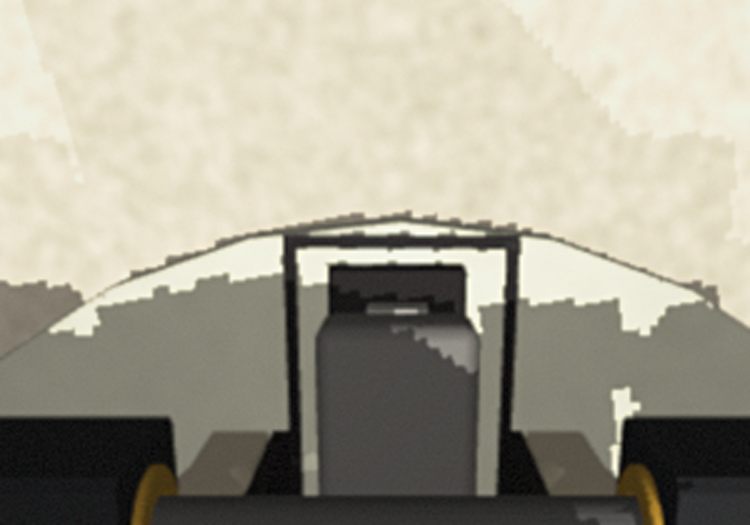

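Request:
play_rows([
  [55, 0, 0, -0.005, 0],
  [55, 0, 0, -0.02, 0],
  [55, 0, 0, -0.05, 0],
  [55, 0, 0, -0.09, 0],
  [55, -0.02, 0, -0.13, 0],
  [55, -0.05, 0, -0.16, 0],
  [55, -0.07, 0, -0.17, 0],
  [55, -0.07, 0, -0.17, 0],
  [55, -0.07, 0, -0.17, 0],
])

```text
clock: 21.3
tool_pos: [0.4988, 0.1921, 0.2731]
orientation: [180.0, 0.0, -100.6]
force: [-0.1, 0.0, -0.5]
opening: 0.0483
```

Run:
```python
from h import *
o=get_obs();s=snapshot("wrist");crop(s,"pics/w12.png",0,0,512,384,1.5);pickle.dump((o,s),open("w12.pkl","wb"))
crop(snapshot("side"),"pics/s12.png",150,140,320,300,4)
print(o["tool_pos"],o["orientation"])
```

```text
[0.49880635 0.19209509 0.27310715] [ 1.79979158e+02  9.17949349e-04 -1.00566171e+02]
```

View pics/w12.png

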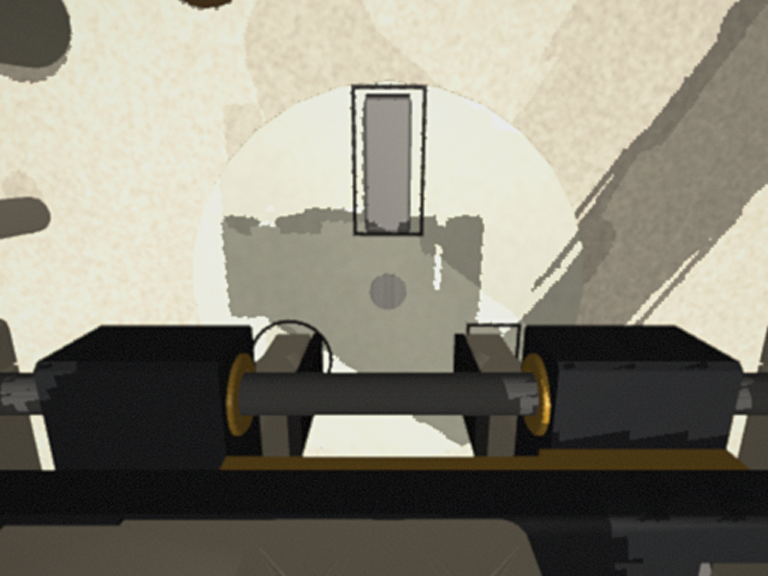

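View pics/s12.png

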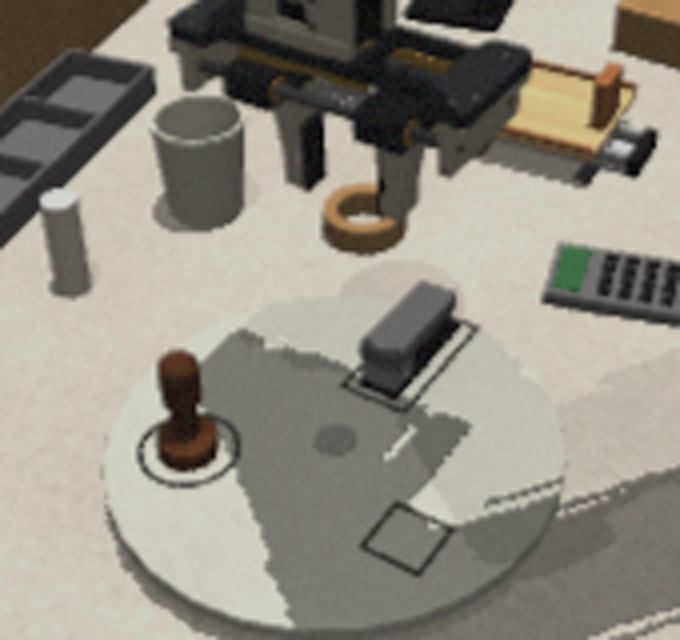

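Run:
```python
from h import *
o,s=pickle.load(open("w12.pkl","rb"))
C=cloud(s,o); hub=np.array([.5046,.2165])
a=np.radians(-100.65);u=np.array([np.cos(a),np.sin(a)]);v=np.array([-u[1],u[0]])
m=(C[...,2]>.055)&(C[...,2]<.08)
P=C[m][:,:2]-hub; q=np.c_[P@u-.095,P@v]; q=q[(abs(q[:,0])<.07)&(abs(q[:,1])<.04)]
print(q.min(0),q.max(0),cv2.minAreaRect(q.astype(np.float32)))
k=lambda a:(np.array(a,float)+.5)/1.5-.5
L=plane(s,k([[352,86],[425,86],[423,234],[354,234]]),.028,o)[:,:2]-hub
print(np.c_[L@u-.095,L@v])
h=plane(s,k([[388,292]]),.028,o)[0][:2];print(h)
```

```text
[-0.04347011 -0.01496882] [0.03993208 0.01507126] ((-0.00176146999001503, -4.6265311539173126e-05), (0.08347105234861374, 0.02999749965965748), 0.1966542899608612)
[[ 0.05048566  0.02424825]
 [ 0.05061107 -0.02548608]
 [-0.05072556 -0.02641694]
 [-0.05086091  0.02458242]]
[0.50401149 0.21697987]
```

Run:
```python
from h import *
k=lambda a:(np.array(a,float)+.5)/1.5-.5
o,s=pickle.load(open("w1.pkl","rb"))
for e in ([[332,8],[300,282]],[[498,38],[445,302]]):
    L=plane(s,k(e),.041,o); w=L[1]-L[0]; print(L,np.degrees(np.arctan2(w[1],w[0])))
for f in("w1","w6","w8"):
    o,s=pickle.load(open(f+".pkl","rb")); C=cloud(s,o)
    m=(C[...,2]>.077)&(C[...,2]<.084)&(abs(C[...,0]-.434)<.02)&(abs(C[...,1]+.216)<.03)
    P=C[m]; print(f,len(P),cv2.minAreaRect(P[:,:2].astype(np.float32)),P.mean(0))
delta(.434,-.2172,.2,-95.5)
```

```text
[[ 0.42129253 -0.27387802  0.041     ]
 [ 0.61609849 -0.29165593  0.041     ]] -5.214346771562489
[[ 0.43165025 -0.15853679  0.041     ]
 [ 0.62445866 -0.17540181  0.041     ]] -4.9989615792675846
w1 751 ((0.43373849987983704, -0.2173348069190979), (0.03989023715257645, 0.01428296510130167), 83.9965591430664) [ 0.43399914 -0.21746745  0.07996926]
w6 1093 ((0.4334234297275543, -0.21721160411834717), (0.03998973220586777, 0.01395842432975769), 84.71894073486328) [ 0.43343813 -0.2172319   0.0801016 ]
w8 984 ((0.43342170119285583, -0.21722418069839478), (0.03988894447684288, 0.013964669778943062), 84.63803100585938) [ 0.43336431 -0.2172326   0.08013808]
at [0.4986 0.1913 0.2724] rpy [ 1.7993e+02 -7.0000e-02 -1.0062e+02] t 21.4 F [ 0.29  0.45 -0.52] open 0.0485
shift [ 0.4134 -0.0118  0.0724] spin -5.12
```

Request:
play_rows([
  [60, 0.03, -0.001, 0, -1],
  [60, 0.075, -0.002, 0, -2],
  [60, 0.12, -0.0035, 0, -3],
  [60, 0.165, -0.005, 0, -4],
  [60, 0.21, -0.006, 0.005, -5.3],
  [60, 0.255, -0.0075, 0.015, -5.3],
  [60, 0.3, -0.009, 0.03, -5.3],
  [60, 0.345, -0.01, 0.045, -5.3],
  [60, 0.385, -0.011, 0.06, -5.3],
  [60, 0.413, -0.012, 0.072, -5.3],
])

```text
clock: 22.4
tool_pos: [0.4329, -0.2186, 0.1998]
orientation: [179.9, 0.0, -95.4]
force: [0.2, 0.8, -0.5]
opening: 0.0522
```

Request:
play_rows([
  [60, 0, 0, 0, 0],
  [60, 0, 0, 0, 0],
  [60, 0, 0, 0, 0],
  [60, 0, 0, 0, 0],
])

```text
clock: 22.8
tool_pos: [0.4353, -0.2155, 0.2016]
orientation: [-180.0, 0.0, -95.2]
force: [-0.3, 0.6, -0.6]
opening: 0.0525
```

Run:
```python
from h import *
delta(.4334,-.2172,.113,-95.3)
s=snapshot("wrist");crop(s,"pics/w13.png",0,0,512,384,1.5)
```

```text
at [ 0.4353 -0.2155  0.2016] rpy [-179.95    0.    -95.25] t 22.8 F [-0.25  0.59 -0.56] open 0.0525
shift [0.0018 0.0017 0.0886] spin 0.05
```

View pics/w13.png

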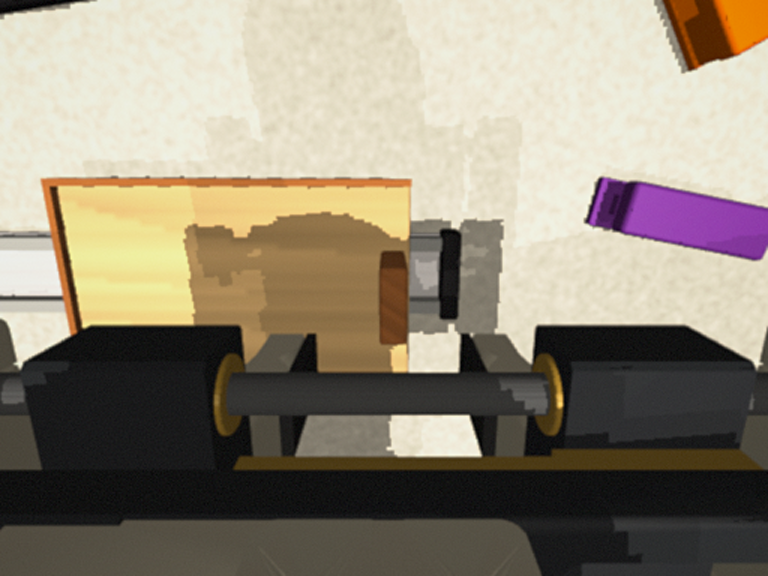

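Request:
play_rows([
  [45, 0.0018, 0.0017, 0.01, 0],
  [42, 0.0018, 0.0017, 0.03, 0],
  [40, 0.0018, 0.0017, 0.05, 0],
  [40, 0.0018, 0.0017, 0.07, 0],
  [40, 0.0018, 0.0017, 0.08, 0],
  [40, 0.0018, 0.0017, 0.087, 0],
  [40, 0.0018, 0.0017, 0.0875, 0],
  [40, 0.0018, 0.0017, 0.0875, 0],
  [40, 0.0018, 0.0017, 0.0875, 0],
])

```text
clock: 23.75
tool_pos: [0.4336, -0.2178, 0.1144]
orientation: [-179.9, -0.0, -95.3]
force: [0.1, -1.1, 1.3]
opening: 0.0354
```

Run:
```python
from h import *
delta(.4334,-.2172,.113,-95.3)
crop(snapshot("side"),"pics/s14.png",200,90,330,210,5)
```

```text
at [ 0.4336 -0.2178  0.1144] rpy [-179.92   -0.    -95.29] t 23.75 F [ 0.14 -1.09  1.32] open 0.0354
shift [-0.0005  0.0003  0.0014] spin 0.01
```

View pics/s14.png

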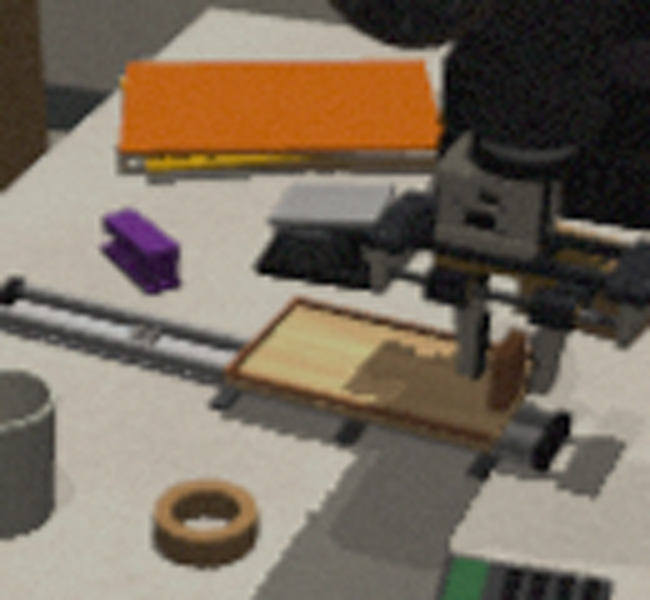

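Request:
play_rows([
  [32, 0, 0, 0, 0],
  [26, 0, 0, 0, 0],
  [20, 0, 0, 0, 0],
  [10, 0, 0, 0, 0],
  [0, 0, 0, 0, 0],
  [0, 0, 0, 0, 0],
  [0, 0, 0, 0, 0],
  [0, 0, 0, 0, 0],
])

```text
clock: 24.6
tool_pos: [0.4331, -0.2177, 0.1137]
orientation: [180.0, -0.0, -95.3]
force: [-0.5, 0.2, 3.6]
opening: 0.0142
```

Run:
```python
from h import *
a=np.radians(-5.3); o=get_obs(); x,y,_=o["tool_pos"]
delta(.4334+.1*np.cos(a),-.2172+.1*np.sin(a),.1137,-95.3)
```

```text
at [ 0.4331 -0.2177  0.1137] rpy [179.99  -0.   -95.3 ] t 24.6 F [-0.51  0.18  3.62] open 0.0142
shift [-0.0006 -0.1002  0.    ] spin -0.0
```

Request:
play_rows([
  [0, 0, -0.005, 0, 0],
  [0, 0, -0.012, 0, 0],
  [0, 0, -0.022, 0, 0],
  [0, 0, -0.032, 0, 0],
  [0, 0, -0.042, 0, 0],
  [0, 0, -0.052, 0, 0],
  [0, 0, -0.062, 0, 0],
  [0, 0, -0.072, 0, 0],
  [0, 0, -0.08, 0, 0],
  [0, 0, -0.085, 0, 0],
])

```text
clock: 25.6
tool_pos: [0.5188, -0.2258, 0.1137]
orientation: [-180.0, -0.0, -95.3]
force: [-1.3, -1.5, 5.7]
opening: 0.0141
```

Run:
```python
from h import *
a=np.radians(-5.3)
delta(.4334+.1*np.cos(a),-.2172+.1*np.sin(a),.1137,-95.3)
```

```text
at [ 0.5188 -0.2258  0.1137] rpy [-1.7998e+02 -1.0000e-02 -9.5290e+01] t 25.6 F [-1.3  -1.51  5.72] open 0.0141
shift [-0.0007 -0.0142  0.    ] spin 0.01
```

Request:
play_rows([
  [0, 0, -0.004, 0, 0],
  [0, 0, -0.008, 0, 0],
  [0, 0, -0.011, 0, 0],
  [0, 0, -0.013, 0, 0],
  [0, 0, -0.0145, 0, 0],
  [0, 0, -0.0145, 0, 0],
  [0, 0, -0.0145, 0, 0],
  [0, 0, -0.0145, 0, 0],
])

```text
clock: 26.4
tool_pos: [0.5323, -0.227, 0.1137]
orientation: [-180.0, -0.0, -95.3]
force: [1.3, -2.7, 1.5]
opening: 0.0138
```

Run:
```python
from h import *
a=np.radians(-5.3)
delta(.4334+.1*np.cos(a),-.2172+.1*np.sin(a),.1137,-95.3)
```

```text
at [ 0.5323 -0.227   0.1137] rpy [-1.7998e+02 -1.0000e-02 -9.5300e+01] t 26.4 F [ 1.34 -2.67  1.53] open 0.0138
shift [-0.0006 -0.0006  0.    ] spin -0.0
```

Request:
play_rows([
  [20, 0, -0.0005, 0, 0],
  [30, 0, -0.0005, 0, 0],
  [40, 0, -0.0005, 0, 0],
  [42, 0, -0.0005, 0, 0],
  [42, 0, -0.0005, 0, 0],
  [42, 0, -0.0005, -0.01, 0],
  [42, 0, -0.0005, -0.04, 0],
  [42, 0, -0.0005, -0.08, 0],
  [42, 0, -0.0005, -0.12, 0],
  [42, 0, -0.0005, -0.15, 0],
])

```text
clock: 27.4
tool_pos: [0.5331, -0.2272, 0.2674]
orientation: [-179.8, -0.0, -95.3]
force: [1.5, 0.1, 0.2]
opening: 0.0363
```

Request:
play_rows([
  [42, -0.02, 0, 0, 0],
  [42, -0.04, 0, 0, 0],
  [42, -0.06, 0, 0, 0],
  [42, -0.06, 0, 0, 0],
  [42, -0.06, 0, 0, 0],
  [42, -0.06, 0, 0, 0],
])

```text
clock: 28.0
tool_pos: [0.5382, -0.1677, 0.264]
orientation: [-180.0, -0.0, -95.3]
force: [-0.4, 0.3, -0.4]
opening: 0.0369
```

Run:
```python
from h import *
o=get_obs();s=snapshot("wrist");crop(s,"pics/w15.png",0,0,512,384,1.5);pickle.dump((o,s),open("w15.pkl","wb"))
C=cloud(s,o)
m=(C[...,2]>.077)&(C[...,2]<.084)&(abs(C[...,0]-.533)<.03)&(abs(C[...,1]+.226)<.04)
P=C[m]; r=cv2.minAreaRect(P[:,:2].astype(np.float32)); print(len(P),r, np.linalg.norm(np.array(r[0])-[.4334,-.2172]))
t=snapshot("top"); cv2.imwrite("pics/t15.png",cv2.cvtColor(t["frame"],cv2.COLOR_RGB2BGR))
crop(snapshot("side"),"pics/s15.png",130,100,330,300,3.9)
print(o["tool_pos"],o["clock"])
```

```text
694 ((0.5325720906257629, -0.22681139409542084), (0.03888237476348877, 0.013203490525484085), 84.47013854980469) 0.09963675253410273
[ 0.53818522 -0.16765012  0.2640058 ] 28.0
```

View pics/w15.png

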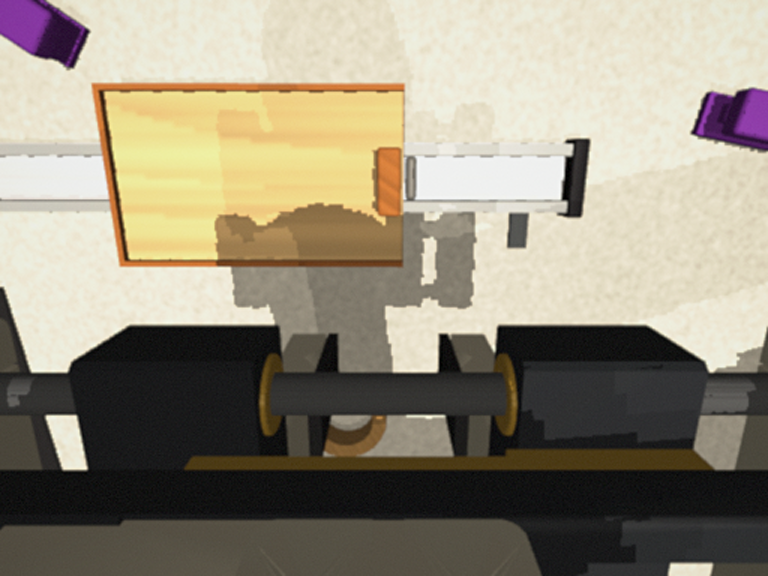

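View pics/s15.png

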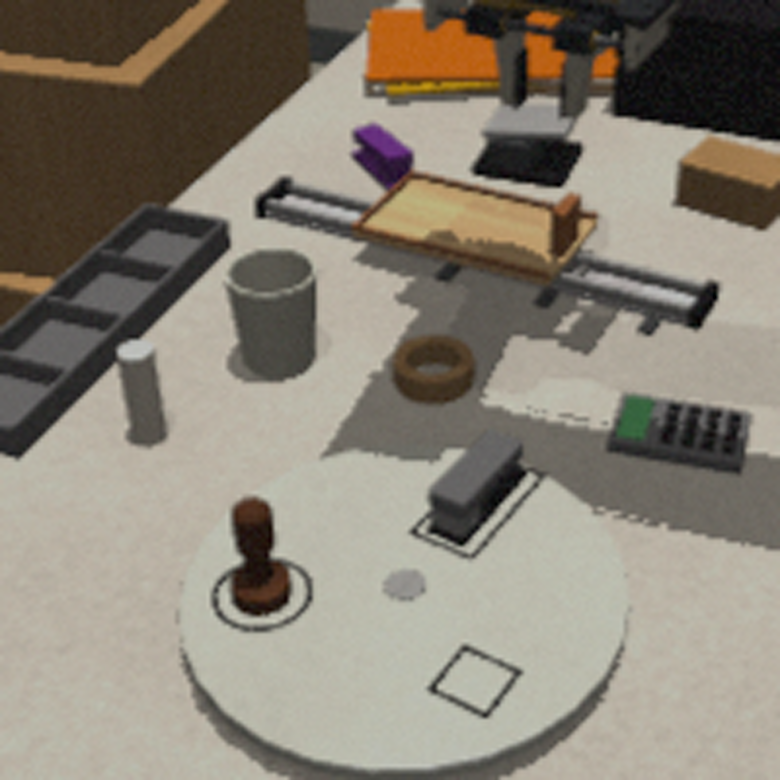

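View pics/t15.png

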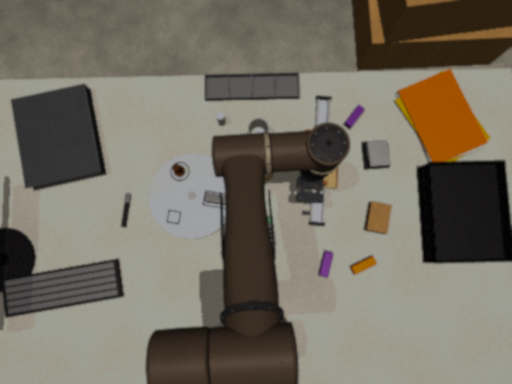

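```bash
python3 -c "
from plant import close_job
print(close_job())"
```

```text
the job is handed in; nothing more can be done
None
```

I placed the stamp and the stapler on the turntable, then moved the empty carrier to its next stop, and handed the job in at about 28 s of the 72 s allowed.

- **Stamp:** it stands upright inside the round outline. I saw this in the wrist and side pictures.
- **Stapler:** it stands inside and along the long outline. My last measurement put it within 2 mm of centre and well under 1° off the outline's direction.
- **Turntable:** the square and the outlines appear at the same pixels in the side picture before and after, so it did not turn visibly.
- **Carrier:** I moved it along by gripping its tab rather than pushing on one face. After release it measured 99.6 mm from its first stop, inside the catch range.
- **Other things:** everything else on the desk looked unmoved in the last pictures. In the last top picture the arm covers the mug, tape roll and calculator, but the side picture shows them in place. The gripper was clear of everything when I handed in.

No check failed. The only disagreement was 2 to 3 mm between the top and wrist cameras on the carrier. I used the wrist measurements.

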